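# Open the bench gas isolator with its T-key

## Task

Open the gas isolator on the bench with its steel T-key: lift the key off its rest, stand it upright in the keyhole and let go of it, then take it again by its crossbar from above. Pressing lightly, turn it gently back and forth until the blade drops into the hidden slot, then turn the lock clockwise (seen from above) as far as it goes and leave the key standing home in it. Do not force the lock, and leave the other things on the bench where they are.

Things in the scene. Friction and masses are not known exactly. Their poses are not given: they have to be found in the camera images.
- key_mid (a point): Middle of the loose steel T-key's square shank (13 x 13 mm, 56 mm long), on the key's axis. x runs along the key from blade to crossbar, y along the crossbar. 142 mm long in all, about 0.18 kg, balanced near here. At the start it lies level on the rest, axis 45 mm above the bench, crossbar level too, with the shank free all round.
- key_tip (a point): End of the key's blade, on the axis, 94 mm from key_mid. Going up from it: flat blade 12 mm long, 11 mm wide along y and 4 mm thick along z; round shaft 12 mm across, to 66 mm; square shank to 122 mm; short round neck; crossbar 128 to 142 mm. Axes as key_mid.
- key_bar (a point): Centre of the key's crossbar, 41 mm from key_mid: 50 mm long along y, 14 mm thick along z, 14 mm high along x. Axes as key_mid.
- key_rest: Fixed wooden rest on which the key lies: base plate 170 x 66 x 8 mm, a notched block 43 mm high under the shaft 13 to 27 mm from the blade's end, and a ledge 38 mm high under the crossbar. Origin under the middle of its base plate, below key_mid to within 4 mm; x along the key towards the crossbar.
- keyhole (a point): Centre of the keyhole's round mouth, on the steel plate (46 mm square, 3 mm thick) on top of the isolator, 83 mm above the bench. z is up, x and y are along the box's sides. The upright bore is 15 mm wide and ends on the lock's core 53 mm down. Let go in the bore, the key stands by itself, leaning up to 4 degrees.
- isolator: Gas isolator, a fixed grey box 150 (x) x 130 (y) x 80 mm high; origin under its middle, 20 mm along +x from the keyhole. Brass pipe stubs stand out 50 mm on both y sides. A small bar on a black disc on its top, 65 mm beyond the keyhole, turns as the lock opens.
- lock_core (a joint): Turn of the lock's core: 0 closed at the start, growing clockwise seen from above to a stop at 1.05 rad, open; 0.08 N m friction, stays where left. Its slot, unseen, lies at first anywhere within 1.0 rad of keyhole's y. Blade across it: key_mid 41 mm above keyhole. Blade in line within 0.1 rad, either way round: the key drops 12 mm. Play in the slot about 0.15 rad.
- jar: Small glass jar with white cap, 40 mm across, 36 mm high, stands beside the isolator: leave alone. Origin at its base.
- spanner: Flat 150 mm spanner lying beside the key rest: leave alone. Origin at its middle.
- dropper: Amber dropper bottle, 32 mm across, 75 mm high: leave alone. Origin at its base.
- flask1: Glass conical flask, 78 mm across, 113 mm high: leave alone. Origin at its base.
- flask2: Glass conical flask like flask1: leave alone.
- flask3: Glass conical flask like flask1: leave alone.
- bulb: Orange pear-shaped bulb standing on its base, 68 mm across, 106 mm high: leave alone. Origin at its base.
- pen: Blue pen 140 mm long lying on the bench: leave alone. Origin at its middle.
Things that resemble listed ones, but are neither listed nor needed, are in the scene too. Leave any pink look-alike of the part that bears key_mid alone.

How it is judged:
On the way, in this order (a step that is already met when the one before it is completed fails the run):
1. the key stands upright in the keyhole and has been let go (z of key_mid in the frame of keyhole below 0.047 m and horizontal distance between key_mid and keyhole below 0.015 m and angle between key_mid's own x axis and vertical below 0.2 rad and contact force between the fingers and key below 0.1 N), for 0.2 s.
2. the lock starts to turn with the key in its slot and the gripper at the key's crossbar (value of joint lock_core above 0.2 rad and z of key_mid in the frame of keyhole below 0.034 m and distance between the grasp point and key_bar below 0.04 m), for 0.02 s.
3. the lock is turned fully clockwise (value of joint lock_core above 0.92 rad), for 0.1 s.
At the end, for the whole second after the job is handed in: The lock's core is turned clockwise past 0.92 of its 1.05 rad, and the key, let go and at rest, stands home in it: key_mid less than 34 mm above and 12 mm beside the keyhole's mouth, leaning less than 0.15 rad (value of joint lock_core above 0.92 rad and z of key_mid in the frame of keyhole below 0.034 m and horizontal distance between key_mid and keyhole below 0.012 m and angle between key_mid's own x axis and vertical below 0.15 rad and linear speed of key below 0.02 m/s); the robot touches nothing.
It fails at once if the lock is forced: the key presses on the isolator or its core with more than 70 N (contact force between key and lock_core above 70 N or contact force between key and isolator above 70 N).
It fails at once if one of the other things on the bench is moved by more than 30 mm (distance of any of jar, spanner, dropper, flask1, flask2, flask3, bulb, pen from where it was at the start of the episode above 0.03 m).
It also fails if it takes over 70 s, if anything falls off the work surface, if the arm or the gripper's body presses on something with over 40 N, if the wrist force passes 120 N, or if a joint passes its speed limit or range.

## Robot

A 6-joint arm with a two-finger parallel gripper is mounted at the origin on the work surface. World frame = base frame: x ahead of the robot, y to its left, z up, the work surface at z = 0. Lengths are in m, angles in rad, forces in N, time in s.
With the tool pointing down it reaches from about 0.275 to 0.825 m from the base axis. Payload 5.2 kg.
Tool frame: the origin (TCP) lies at the very end of the fingers, on their centre line; the grasp point (between the pads) lies 19 mm behind it; z points along the fingers, x is the direction in which the jaws open and shut, and the axes are right-handed (so a half turn about z gives the same grasp; the last joint's range is limited). The gripper opens to 93 mm and grips with 3 to 60 N. Pads are 15 mm wide; open, the fingers measure 128 mm over their backs; the gripper's body (75 mm by 188 mm) begins 65 mm behind the grasp point.
Start: joints at [-1.318, 0.259, 1.535, -0, 1.348, -0.203], TCP at [0.242, -0.494, 0.219] pointing down, gripper open.
Joint ranges: [-3.14, 3.14], [-0.91, 2.08], [0.19, 2.58], [-1.22, 4.36], [0.22, 2.71], [-3.12, 3.12]. Speed limits (rad/s): [2.57, 2.57, 3.14, 3.14, 3.14, 3.14].

## Interface

Orientations are given as a unit quaternion [w, x, y, z].
In Python, from rig import env gives the robot as it stands. The module is installed in compiled form; this text tells all that it offers.
- The arm moves only by the tool arm_command, never from a script. Its argument "increments" is a list of rows, each a list of 3 entries, a list of its own where there are three numbers: the shift along the tool's x, y, z in m, then the turn, a rotation vector about the tool's x, y, z in degrees, then the finger opening in m, from 0 to 0.093. A call has 1 to 12 rows; each row shifts and turns the commanded pose from where the row before left it, along the tool's axes as they then stand; what a row does not reach is not made up. A row lasts 1/12 s, in which the tool goes at most 41.7 mm and 7.16 degrees, less where a joint would pass 70% of its speed; a pose out of reach is approached as far as the arm can. A call with a gripper value outside its range is refused whole. The fingers move at their own pace and stop on an object; "squeeze" is the grip in N (left out, the last holds). Time passes only in rows, so rows that do not move let the fingers close. It gives the time, the measured TCP pose, the force and the opening at its end, in the units of the state.
- env.get_state(): the state, without advancing time (a new reading comes with each control period).
- env.get_image(name): name is "side" or "top" or "wrist"; returns the picture (480x640x3 uint8, red, green, blue); there is no depth.
- env.camera_model(name): a dict with "fx", "fy", "cx", "cy" (pixels), "position" and "rotation" of the camera in the world; the wrist camera has in their place "tool_from_camera" (4x4, takes a point from camera to tool coordinates, whose origin is the TCP and whose axes are the tool frame's). Camera axes: x right, y down, z forward; pixel columns grow to the right and rows downward; lengths in m; the calibration is good to about 2 mm. A picture is of the moment at which its call begins: read the wrist's pose just before it. camera_model takes no time and is no camera call.
- env.close_job(): hands the job in, once; it reports no verdict.
The state is a dict: "t": time; "joints": joint angles; "dq": joint speeds; "tau": joint torques, N m; "position": TCP position; "tcp_rot": TCP orientation; "force": force on the tool from outside, world axes, zero at the start; "torque": the same for the moment, N m; "finger_gap": finger opening in m.
Only numpy, scipy, OpenCV 4.12 (cv2) and the standard library are available. Lean on these libraries where they do the work, as an engineer would, in place of code of your own. Each camera call takes 0.05 s, during which the arm holds its last target.

## Working session

There is one attempt and no reset: what is moved stays moved. The work goes in short steps, Python scripts to look and compute and a tool call to move; the robot and the scene stay as the last step left them, time stands still between calls to the robot, and variables do not carry over. Pictures are saved under pics/ and viewed, and the job is handed in when it is done.

Besides the shell and the picture viewer there is one more tool, called after "Call:" as name([rows], argument=value, ...), one row to a line, values as JSON. arm_command: Moves the arm, as the interface text tells. Its arguments: {"type":"object","properties":{"increments":{"type":"array"},"squeeze":{"type":"number"}},"required":["increments"]}

```bash
mkdir -p pics; ls
python3 - <<'E'
from rig import env
import cv2
print(env.get_state())
for n in ("top","side","wrist"):
    cv2.imwrite(f"pics/{n}0.png",env.get_image(n)[:,:,::-1])
    print(n,env.camera_model(n))
E
```

```text
pics
{'t': 0.0, 'joints': array([-1.31778559e+00,  2.59335570e-01,  1.53609112e+00, -7.63803012e-06,
        1.34797676e+00, -2.02795288e-01]), 'dq': array([-0.00034145,  0.00216055,  0.00033841, -0.00090185,  0.00027341,
        0.00062165]), 'tau': array([ 1.30607667e-03, -4.37303174e+01, -2.83990538e+01,  7.16541591e-02,
        4.09455132e-02, -1.30071489e-04]), 'position': array([ 0.24198377, -0.49329867,  0.21781847]), 'tcp_rot': array([-6.21240661e-04,  8.48583092e-01, -5.29061354e-01, -6.58650529e-04]), 'force': array([-0.30534035,  0.0375409 , -0.07804948]), 'torque': array([-0.02053489,  0.04391254, -0.01708411]), 'finger_gap': 0.0929789981418848}
top {'fx': 548.915745207963, 'fy': 548.915745207963, 'cx': 313.4451154105635, 'cy': 230.7601204445893, 'position': array([ 0.44008233, -0.00968146,  1.2774474 ]), 'rotation': array([-0.03335116,  0.70973925, -0.70289996,  0.0330082 ])}
side {'fx': 526.0660768914183, 'fy': 526.0660768914183, 'cx': 319.1679414530005, 'cy': 245.7418482828599, 'position': array([-0.06900967,  0.6500537 ,  0.918276  ]), 'rotation': array([ 0.15528965, -0.33163782,  0.85397697, -0.36962794])}
wrist {'fx': 342.4947609910614, 'fy': 342.4947609910614, 'cx': 316.9546515402983, 'cy': 243.30270730682437, 'tool_from_camera': array([[ 9.99999909e-01,  3.77048652e-04,  1.98525244e-04,
         5.79321637e-04],
       [-4.18842434e-04,  9.55465066e-01,  2.95103934e-01,
        -8.33000032e-02],
       [-7.84153953e-05, -2.95103991e-01,  9.55465137e-01,
        -1.66282724e-01],
       [ 0.00000000e+00,  0.00000000e+00,  0.00000000e+00,
         1.00000000e+00]])}
```

View pics/top0.png

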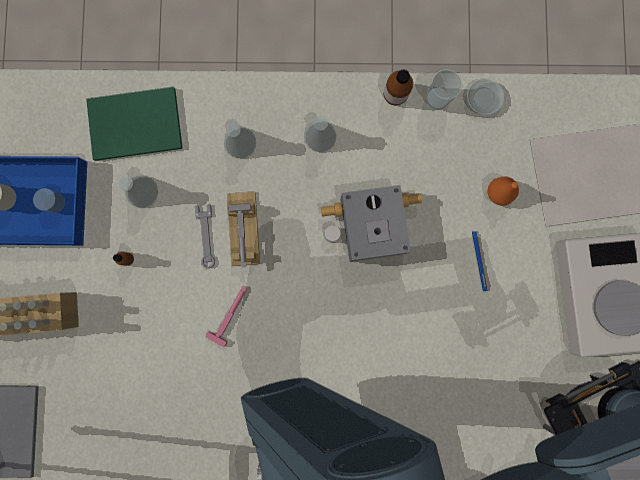

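View pics/side0.png

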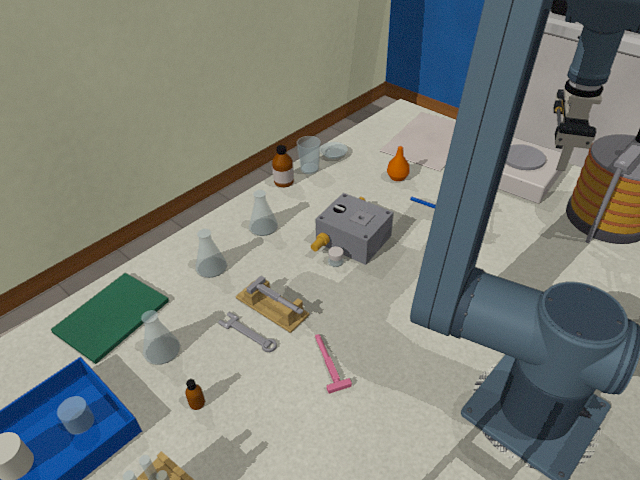

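View pics/wrist0.png

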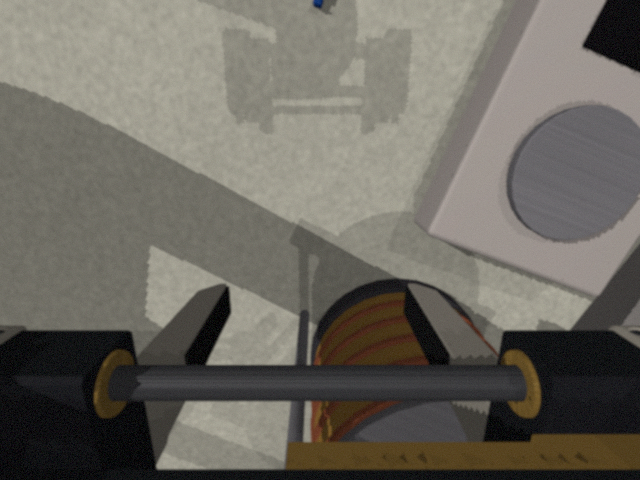

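The top view shows the T-key on its rest at about (242,235), with the crossbar at (240,207). The isolator is at (375,222) with its keyhole at (377,231), and the pink decoy is at (228,318). I'll zoom in next.

```bash
cat > h.py <<'E'
import numpy as np, cv2
from scipy.spatial.transform import Rotation as R
from rig import env
def rot(q): return R.from_quat([q[1],q[2],q[3],q[0]])
def cam(n,st=None):
    m=env.camera_model(n)
    K=(m['fx'],m['fy'],m['cx'],m['cy'])
    if n=='wrist':
        T=m['tool_from_camera'];st=st or env.get_state()
        Rt=rot(st['tcp_rot']).as_matrix()
        return K,Rt@T[:3,:3],Rt@T[:3,3]+st['position']
    return K,rot(m['rotation']).as_matrix(),np.array(m['position'])
def onz(c,u,v,z):
    (fx,fy,cx,cy),Rm,p=c
    d=Rm@np.array([(u-cx)/fx,(v-cy)/fy,1]); return p+d*(z-p[2])/d[2]
def ray(c,u,v):
    (fx,fy,cx,cy),Rm,p=c
    d=Rm@np.array([(u-cx)/fx,(v-cy)/fy,1]); return p,d/np.linalg.norm(d)
def tri(*rs):
    A=sum(np.eye(3)-np.outer(d,d) for p,d in rs); b=sum((np.eye(3)-np.outer(d,d))@p for p,d in rs)
    x=np.linalg.solve(A,b); return x,[np.linalg.norm((np.eye(3)-np.outer(d,d))@(x-p)) for p,d in rs]
def proj(c,P):
    (fx,fy,cx,cy),Rm,p=c
    q=Rm.T@(np.asarray(P)-p); return np.array([fx*q[0]/q[2]+cx,fy*q[1]/q[2]+cy])
def crop(img,x0,y0,w,h,name,s):
    cv2.imwrite(name,cv2.resize(img[y0:y0+h,x0:x0+w],None,fx=s,fy=s,interpolation=cv2.INTER_CUBIC))
E
python3 - <<'E'
from h import *
t=cv2.imread('pics/top0.png'); s=cv2.imread('pics/side0.png')
crop(t,190,180,80,100,'pics/t_key.png',6)
crop(t,310,175,120,95,'pics/t_iso.png',6)
crop(s,225,260,100,80,'pics/s_key.png',7)
crop(s,300,180,110,90,'pics/s_iso.png',6)
E
```

```text
(no output)
```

View pics/t_key.png

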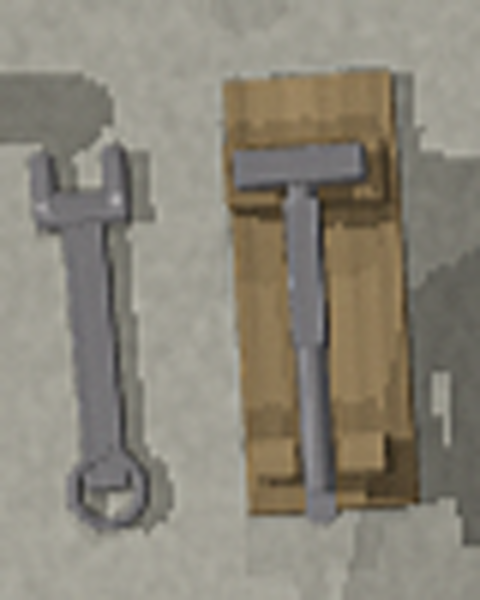

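View pics/t_iso.png

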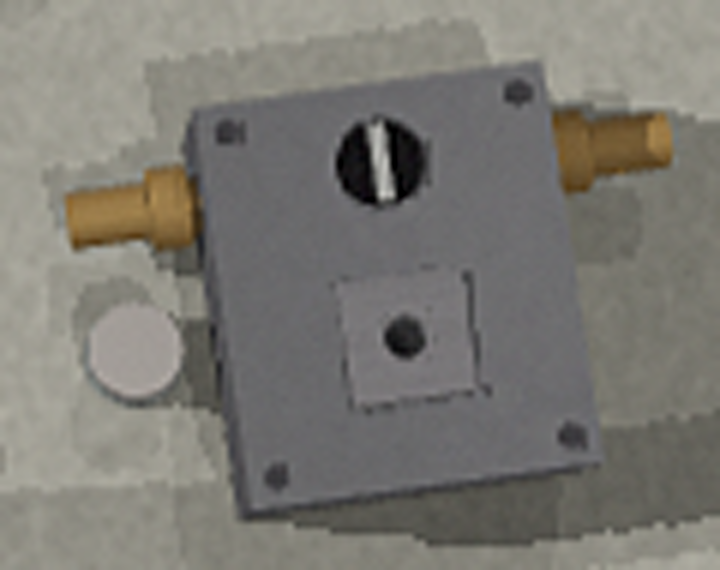

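View pics/s_key.png

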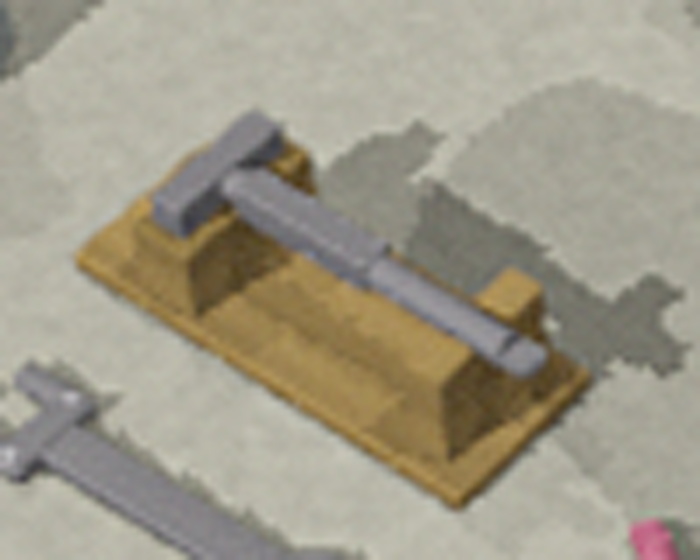

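View pics/s_iso.png

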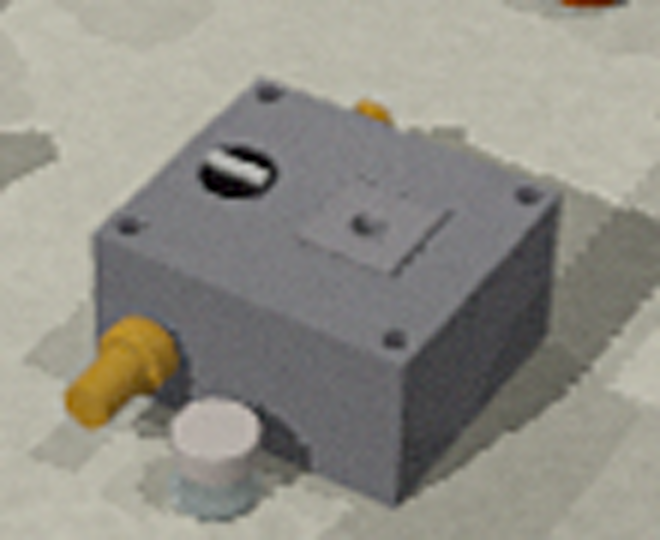

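Run:
```python
from h import *
T=cam('top');S=cam('side')
def ut(x0,y0,s,U,V): return ((U+.5)/s-.5+x0,(V+.5)/s-.5+y0)
kh_t=ut(310,175,6,404,337); kh_s=ut(300,180,6,366,224)
dt=ut(310,175,6,381,162); ds=ut(300,180,6,237,171)
tip_t=ut(190,180,6,322,518); tip_s=ut(225,260,7,538,356)
bar_t=ut(190,180,6,299,166); bar_s=ut(225,260,7,218,172)
sh_t=ut(190,180,6,311,345); sh_s=ut(225,260,7,378,265) # shank/shaft step
for n,a,b,z in (("hole",kh_t,kh_s,.083),("disc",dt,ds,.083),("tip",tip_t,tip_s,.045),("bar",bar_t,bar_s,.052),("step",sh_t,sh_s,.051)):
    x,r=tri(ray(T,*a),ray(S,*b)); print(n,x.round(4),np.round(r,4),onz(T,*a,z).round(4),onz(S,*b,z).round(4))
```

```text
hole [ 0.5545 -0.147   0.0822] [0.0006 0.0006] [ 0.5539 -0.1473  0.083 ] [ 0.5544 -0.1459  0.083 ]
disc [ 0.6188 -0.1389  0.081 ] [0.0004 0.0004] [ 0.6182 -0.1389  0.083 ] [ 0.6174 -0.1368  0.083 ]
tip [0.4752 0.1476 0.0469] [0.0003 0.0003] [0.4754 0.1481 0.045 ] [0.4762 0.1464 0.045 ]
bar [0.6083 0.1599 0.0443] [0.0003 0.0003] [0.607  0.1587 0.052 ] [0.6026 0.1643 0.052 ]
step [0.5402 0.1535 0.045 ] [0.0001 0.0001] [0.5398 0.1528 0.051 ] [0.5359 0.1569 0.051 ]
```

```bash
cat >> h.py <<'E'
def down(ang,tilt=0.0):
    """tool x at world angle ang (deg) on horizontal, tool z down; then tilt (deg) about tool x"""
    a=np.radians(ang); x=np.array([np.cos(a),np.sin(a),0]); z=np.array([0,0,-1.]); y=np.cross(z,x)
    return R.from_matrix(np.c_[x,y,z])*R.from_rotvec([np.radians(tilt),0,0])
def plan(p1,R1,n,gap,p0=None,R0=None,rp=4,rd=1):
    st=env.get_state()
    p=np.array(st['position'] if p0 is None else p0); Rc=rot(st['tcp_rot']) if R0 is None else R0
    ps=p.copy();Rs=Rc;d=(Rs.inv()*R1).as_rotvec();rows=[]
    for i in range(1,n+1):
        pt=ps+(np.asarray(p1)-ps)*i/n; Rt=Rs*R.from_rotvec(d*i/n)
        s=np.round(Rc.inv().apply(pt-p),rp)+0; w=np.round(np.degrees((Rc.inv()*Rt).as_rotvec()),rd)+0
        p=p+Rc.apply(s); Rc=Rc*R.from_rotvec(np.radians(w)); rows.append([s.tolist(),w.tolist(),gap])
    for k in range(0,n,12): print(str(rows[k:k+12]).replace(' ',''))
    print('end',p.round(4),'max shift',max(np.linalg.norm(r[0]) for r in rows),'max turn',max(np.linalg.norm(r[1]) for r in rows))
E
python3 - <<'E'
from h import *
plan([0.57,0.156,0.25],down(90),24,0.093,rp=3)
E
```

```text
[[[-0.018,-0.024,-0.001],[0.0,0.0,-6.4],0.093],[[-0.016,-0.026,-0.002],[0.0,0.0,-6.4],0.093],[[-0.012,-0.028,-0.001],[0.0,0.0,-6.4],0.093],[[-0.01,-0.029,-0.001],[0.0,0.0,-6.4],0.093],[[-0.006,-0.029,-0.002],[0.0,0.0,-6.5],0.093],[[-0.002,-0.031,-0.001],[0.0,0.0,-6.4],0.093],[[0.001,-0.03,-0.001],[0.0,0.0,-6.4],0.093],[[0.004,-0.03,-0.001],[0.0,0.0,-6.4],0.093],[[0.007,-0.029,-0.002],[0.0,0.0,-6.4],0.093],[[0.011,-0.029,-0.001],[0.0,0.0,-6.4],0.093],[[0.014,-0.027,-0.001],[0.0,0.0,-6.4],0.093],[[0.016,-0.025,-0.002],[0.0,0.0,-6.4],0.093]]
[[[0.02,-0.023,-0.001],[0.0,0.0,-6.5],0.093],[[0.022,-0.021,-0.001],[0.0,0.0,-6.4],0.093],[[0.024,-0.019,-0.002],[0.0,0.0,-6.4],0.093],[[0.026,-0.015,-0.001],[0.0,0.0,-6.4],0.093],[[0.027,-0.013,-0.001],[0.0,-0.1,-6.4],0.093],[[0.029,-0.009,-0.001],[-0.1,0.0,-6.4],0.093],[[0.03,-0.007,-0.002],[0.0,0.0,-6.4],0.093],[[0.03,-0.002,-0.001],[0.0,0.1,-6.4],0.093],[[0.03,0.0,-0.001],[0.0,0.0,-6.4],0.093],[[0.03,0.004,-0.002],[0.0,0.0,-6.5],0.093],[[0.03,0.008,-0.001],[0.0,0.0,-6.4],0.093],[[0.028,0.01,-0.001],[0.0,0.0,-6.4],0.093]]
end [0.5697 0.1558 0.2496] max shift 0.03108054053584011 max turn 6.5
```

Call:
arm_command([
  [[-0.018, -0.024, -0.001], [0, 0, -6.4], 0.093],
  [[-0.016, -0.026, -0.002], [0, 0, -6.4], 0.093],
  [[-0.012, -0.028, -0.001], [0, 0, -6.4], 0.093],
  [[-0.01, -0.029, -0.001], [0, 0, -6.4], 0.093],
  [[-0.006, -0.029, -0.002], [0, 0, -6.5], 0.093],
  [[-0.002, -0.031, -0.001], [0, 0, -6.4], 0.093],
  [[0.001, -0.03, -0.001], [0, 0, -6.4], 0.093],
  [[0.004, -0.03, -0.001], [0, 0, -6.4], 0.093],
  [[0.007, -0.029, -0.002], [0, 0, -6.4], 0.093],
  [[0.011, -0.029, -0.001], [0, 0, -6.4], 0.093],
  [[0.014, -0.027, -0.001], [0, 0, -6.4], 0.093],
  [[0.016, -0.025, -0.002], [0, 0, -6.4], 0.093],
])

```text
t: 1.15
position: [0.4061, -0.1676, 0.2344]
tcp_rot: [-0.0, 0.993, 0.116, -0.0]
force: [1.3, 0.1, -0.2]
finger_gap: 0.0928
```

Call:
arm_command([
  [[0.02, -0.023, -0.001], [0, 0, -6.5], 0.093],
  [[0.022, -0.021, -0.001], [0, 0, -6.4], 0.093],
  [[0.024, -0.019, -0.002], [0, 0, -6.4], 0.093],
  [[0.026, -0.015, -0.001], [0, 0, -6.4], 0.093],
  [[0.027, -0.013, -0.001], [0, 0, -6.4], 0.093],
  [[0.029, -0.009, -0.001], [0, 0, -6.4], 0.093],
  [[0.03, -0.007, -0.002], [0, 0, -6.4], 0.093],
  [[0.03, -0.002, -0.001], [0, 0, -6.4], 0.093],
  [[0.03, 0, -0.001], [0, 0, -6.4], 0.093],
  [[0.03, 0.004, -0.002], [0, 0, -6.5], 0.093],
  [[0.03, 0.008, -0.001], [0, 0, -6.4], 0.093],
  [[0.028, 0.01, -0.001], [0, 0, -6.4], 0.093],
])

```text
t: 2.15
position: [0.5702, 0.157, 0.2494]
tcp_rot: [-0.0, 0.705, 0.709, -0.0]
force: [0.1, 0.1, 0.1]
finger_gap: 0.093
```

Run:
```python
from h import *
st=env.get_state(); print(st)
cv2.imwrite('pics/w1.png',env.get_image('wrist')[:,:,::-1])
```

```text
{'t': 2.15, 'joints': array([ 8.02023713e-02,  3.16227462e-01,  1.38088041e+00, -1.44538297e-05,
        1.44489288e+00, -1.49660476e+00]), 'dq': array([ 0.53804347,  0.41892676, -0.60759699, -0.00452077,  0.18781009,
       -0.79181422]), 'tau': array([-1.23828907e+00, -5.03502989e+01, -2.71139807e+01,  1.49281276e-01,
       -4.35881910e-02,  1.11348812e+00]), 'position': array([0.57021902, 0.15698326, 0.24937145]), 'tcp_rot': array([-1.27280930e-04,  7.04977791e-01,  7.09229351e-01, -1.59644322e-04]), 'force': array([0.14514693, 0.06862014, 0.09772233]), 'torque': array([ 0.06378156, -0.17504444,  0.01516629]), 'finger_gap': 0.09302639281057955}
```

View pics/w1.png

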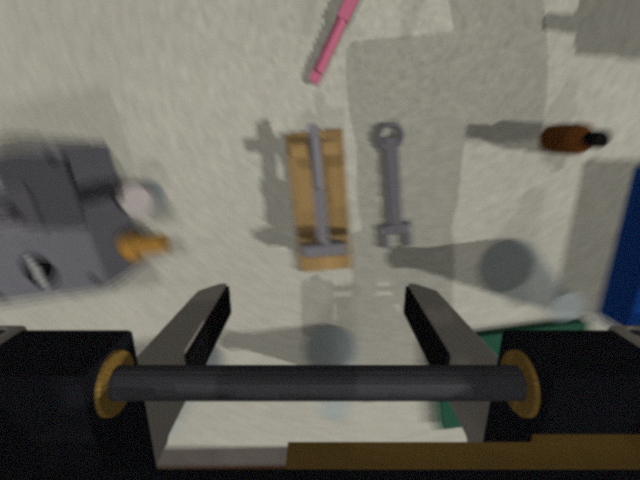

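The picture is blurred because the arm was still moving: the key is at (320,185), with the spanner to its right. I'll hold a moment and take it again.

Call:
arm_command([
  [[0, 0, 0], [0, 0, 0], 0.093],
  [[0, 0, 0], [0, 0, 0], 0.093],
])

```text
t: 2.37
position: [0.5693, 0.1555, 0.2489]
tcp_rot: [-0.0, 0.707, 0.707, -0.001]
force: [0.3, -0.6, 0.2]
finger_gap: 0.0928
```

Run:
```python
from h import *
st=env.get_state(); print(st['position'],st['tcp_rot'],st['joints'])
im=env.get_image('wrist')[:,:,::-1]
cv2.imwrite('pics/w2.png',im); crop(im,255,100,160,180,'pics/w2k.png',3.3)
c=cam('wrist',st)
for n,P in (('tip',[.4754,.148,.045]),('bar',[.608,.1595,.045]),('mid',[.569,.156,.045]),('hole',[.5545,-.147,.083])): print(n,proj(c,P))
```

```text
[0.56932491 0.15547506 0.24894393] [-3.14547675e-04  7.07157425e-01  7.07055619e-01 -7.92638866e-04] [ 7.80732348e-02  3.14986898e-01  1.38364880e+00 -5.56249791e-04
  1.44457078e+00 -1.49250864e+00]
tip [309.98380436 125.24032712]
bar [320.76696204 248.57797368]
mid [317.71940014 214.93979436]
hole [ 10.23811096 208.64818387]
```

View pics/w2k.png

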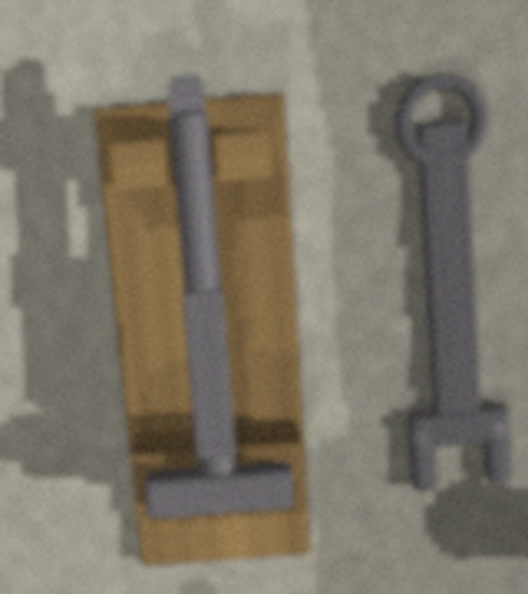

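Run:
```python
from h import *
st=env.get_state(); c=cam('wrist',st)
f=lambda U,V:(255+(U+.5)/3.3-.5,100+(V+.5)/3.3-.5)
tip=onz(c,*f(186,78),.045);step=onz(c,*f(203,291),.0505);neck=onz(c,*f(217,462),.05);bar=onz(c,*f(220,491),.052)
for p in (tip,step,neck,bar): print(p.round(4))
d=neck-tip; print(np.degrees(np.arctan2(d[1],d[0])))
# z floor check
```

```text
[0.4735 0.1485 0.045 ]
[0.5385 0.1537 0.0505]
[0.596  0.1583 0.05  ]
[0.6056 0.1593 0.052 ]
4.584910316115488
```

Run:
```python
from h import *
T=cam('top');S=cam('side')
for u,v in ((240,148),(320,145),(145,192)): print('flask base',onz(T,u,v,0.005).round(3))
for u,v in ((212,270),(264,228),(162,352)): print('side',onz(S,u,v,0.005).round(3))
a=40;Rg=down(94.7,a); zt=Rg.apply([0,0,1]); mid=np.array([.5675,.156,.045])
print(zt)
hov=mid+zt*(.019-.07)
plan(hov,Rg,7,0.05,rp=3)
plan(mid+zt*.019,Rg,5,0.05,p0=hov,R0=Rg,rp=3)
```

```text
flask base [0.755 0.167 0.005]
flask base [ 0.764 -0.022  0.005]
flask base [0.647 0.387 0.005]
side [0.754 0.178 0.005]
side [ 0.775 -0.014  0.005]
side [0.641 0.403 0.005]
[-0.64062616 -0.05266906 -0.76604444]
[[[0.001,0.004,0.024],[5.7,-0.2,-0.7],0.05],[[0.0,0.007,0.023],[5.7,-0.3,-0.6],0.05],[[0.001,0.009,0.022],[5.7,-0.2,-0.7],0.05],[[0.0,0.011,0.021],[5.7,-0.2,-0.6],0.05],[[0.001,0.014,0.02],[5.7,-0.3,-0.7],0.05],[[0.0,0.015,0.019],[5.7,-0.2,-0.6],0.05],[[0.001,0.017,0.017],[5.7,-0.2,-0.7],0.05]]
end [0.6001 0.159  0.0835] max shift 0.02443358344574123 max turn 5.750652136931951
[[[0.0,0.0,0.014],[0.0,0.0,0.0],0.05],[[0.0,0.0,0.014],[0.0,0.0,0.0],0.05],[[0.0,0.0,0.014],[0.0,0.0,0.0],0.05],[[0.0,0.0,0.014],[0.0,0.0,0.0],0.05],[[0.0,0.0,0.014],[0.0,0.0,0.0],0.05]]
end [0.5553 0.155  0.0304] max shift 0.014 max turn 0.0
```

Call:
arm_command([
  [[0.001, 0.004, 0.024], [5.7, -0.2, -0.7], 0.05],
  [[0, 0.007, 0.023], [5.7, -0.3, -0.6], 0.05],
  [[0.001, 0.009, 0.022], [5.7, -0.2, -0.7], 0.05],
  [[0, 0.011, 0.021], [5.7, -0.2, -0.6], 0.05],
  [[0.001, 0.014, 0.02], [5.7, -0.3, -0.7], 0.05],
  [[0, 0.015, 0.019], [5.7, -0.2, -0.6], 0.05],
  [[0.001, 0.017, 0.017], [5.7, -0.2, -0.7], 0.05],
  [[0, 0, 0], [0, 0, 0], 0.05],
  [[0, 0, 0], [0, 0, 0], 0.05],
])

```text
t: 3.17
position: [0.5977, 0.1579, 0.0739]
tcp_rot: [-0.237, 0.635, 0.689, -0.257]
force: [-0.2, -0.1, 1.1]
finger_gap: 0.0502
```

Run:
```python
from h import *
st=env.get_state(); print(st['position'],rot(st['tcp_rot']).as_matrix().round(3),st['joints'],st['finger_gap'])
im=env.get_image('wrist')[:,:,::-1]
cv2.imwrite('pics/w3.png',im)
c=cam('wrist',st)
for n,P in (('tip',[.4745,.148,.045]),('bar',[.608,.1595,.045]),('mid',[.5675,.156,.045]),('step',[.539,.1537,.0505])): print(n,proj(c,P))
```

```text
[0.59774227 0.1578589  0.07393597] [[-0.08   0.753 -0.653]
 [ 0.997  0.061 -0.052]
 [ 0.    -0.655 -0.755]] [ 7.85554542e-02  9.98790305e-01  8.12461323e-01 -1.02798718e-03
  2.04475726e+00 -1.57285665e+00] 0.05024008591996333
tip [317.48533549 147.91799126]
bar [318.77323219 326.87488961]
mid [318.29912291 263.3928723 ]
step [318.27383575 220.32929488]
```

View pics/w3.png

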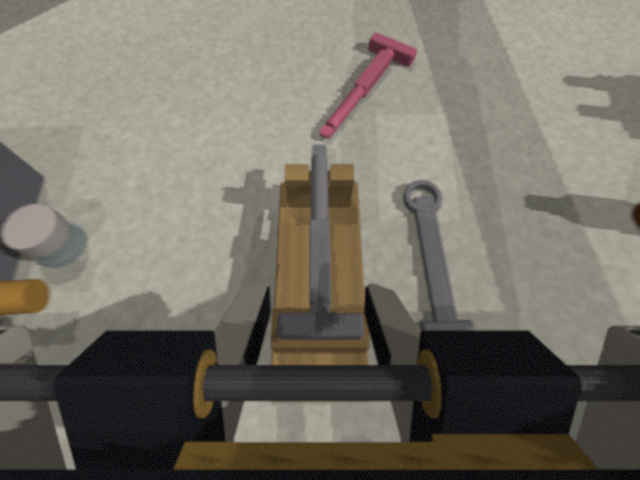

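The view shows the key centred between the fingers, with its shaft at column 318, tip at (318,150) and bar at (318,325), matching the prediction. The pose came out about 9 mm low, so I'll check it has settled and then re-plan.

Run:
```python
from h import *
st=env.get_state(); print(st['position'],st['dq'].round(3),st['force'])
a=40;Rg=down(94.7,a); zt=Rg.apply([0,0,1]); mid=np.array([.5675,.156,.046])
plan(mid+zt*.019,Rg,5,0.05,rp=4)
```

```text
[0.59989191 0.15845875 0.08123185] [ 0.014 -0.192 -0.039  0.001  0.014 -0.002] [-0.71417003 -0.25700267  1.0615098 ]
[[[0.0,-0.0004,0.0134],[0.0,0.0,0.0],0.05],[[0.0001,-0.0004,0.0134],[-0.1,0.0,0.0],0.05],[[0.0,-0.0004,0.0133],[0.0,0.0,0.0],0.05],[[0.0,-0.0004,0.0134],[-0.1,0.0,0.0],0.05],[[0.0,-0.0005,0.0134],[0.0,-0.1,0.0],0.05]]
end [0.5553 0.155  0.0314] max shift 0.013409325113517086 max turn 0.1
```

Call:
arm_command([
  [[0, 0, 0.006], [0, 0, 0], 0.05],
  [[0, 0, 0.01], [0, 0, 0], 0.05],
  [[0, 0, 0.012], [0, 0, 0], 0.05],
  [[0, 0, 0.012], [0, 0, 0], 0.05],
  [[0, 0, 0.012], [0, 0, 0], 0.05],
  [[0, 0, 0.008], [0, 0, 0], 0.05],
  [[0, 0, 0.005], [0, 0, 0], 0.05],
  [[0, 0, 0.003], [0, 0, 0], 0.05],
  [[0, 0, 0.001], [0, 0, 0], 0.05],
  [[0, 0, 0], [0, 0, 0], 0.05],
  [[0, 0, 0], [0, 0, 0], 0.05],
])

```text
t: 4.13
position: [0.5573, 0.1562, 0.0318]
tcp_rot: [-0.231, 0.636, 0.692, -0.25]
force: [0.3, 0.1, -0.9]
finger_gap: 0.0499
```

Run:
```python
from h import *
st=env.get_state(); print(st['position'],rot(st['tcp_rot']).as_matrix().round(3),st['joints'],st['dq'].round(3),st['force'])
im=env.get_image('wrist')[:,:,::-1]
cv2.imwrite('pics/w4.png',im)
```

```text
[0.55731325 0.15616374 0.03179   ] [[-0.083  0.765 -0.638]
 [ 0.997  0.065 -0.053]
 [ 0.001 -0.641 -0.768]] [ 8.10277470e-02  9.46945137e-01  1.02135849e+00 -7.32981267e-04
  1.86853986e+00 -1.57344460e+00] [-0.001  0.015 -0.003  0.002  0.001  0.001] [ 0.25320672  0.11426225 -0.93127109]
```

View pics/w4.png

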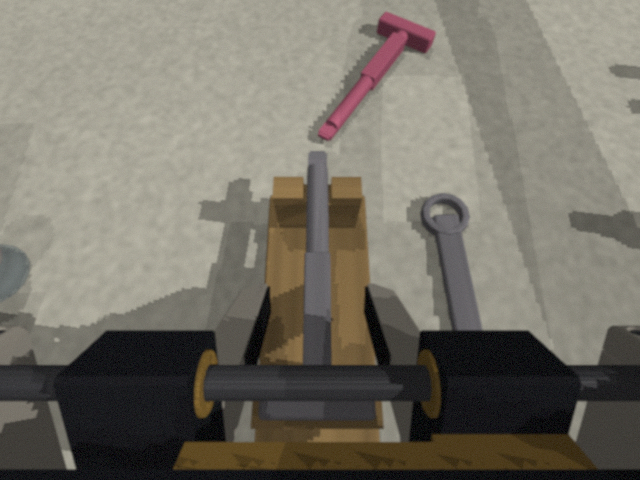

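The key's shank lies centred between the fingers, at column 318 against the fingers at 265 and 370. I'll close on it.

Call:
arm_command([
  [[0, 0, 0], [0, 0, 0], 0],
  [[0, 0, 0], [0, 0, 0], 0],
  [[0, 0, 0], [0, 0, 0], 0],
  [[0, 0, 0], [0, 0, 0], 0],
  [[0, 0, 0], [0, 0, 0], 0],
  [[0, 0, 0], [0, 0, 0], 0],
  [[0, 0, 0], [0, 0, 0], 0],
  [[0, 0, 0], [0, 0, 0], 0],
], squeeze=45)

```text
t: 4.85
position: [0.5568, 0.1561, 0.031]
tcp_rot: [-0.231, 0.636, 0.692, -0.251]
force: [0.8, 0.7, -1.1]
finger_gap: 0.0127
```

```bash
cat > kin.py <<'E'
import numpy as np
from scipy.optimize import least_squares
D=[([-1.31778559,.25933557,1.53609112,1.34797676],[.24198377,-.49329867,.21781847]),
([.0780732348,.314986898,1.3836488,1.44457078],[.56932491,.15547506,.24894393]),
([.0785554542,.998790305,.812461323,2.04475726],[.59774227,.1578589,.07393597]),
([.081027747,.946945137,1.02135849,1.86853986],[.55731325,.15616374,.03179])]
def fk(x,q):
    a,h,L2,L3,L6,d,o=x
    s=q[1]+q[2];w=s+q[3]
    r=a+L2*np.sin(q[1])+L3*np.sin(s+o)+L6*np.sin(w);z=h+L2*np.cos(q[1])+L3*np.cos(s+o)+L6*np.cos(w)
    c,n=np.cos(q[0]),np.sin(q[0]); return np.array([r*c-d*n,r*n+d*c,z])
def res(x): return np.r_[np.concatenate([fk(x,q)-p for q,p in D])*1e3,(np.array(x)-[0,.3,.4,.4,.3,.11,0])*.3]
sol=least_squares(res,[0,.3,.4,.4,.3,.11,0]); X=sol.x
def solve(p,pitch):
    f=lambda q:np.r_[(fk(X,q)-p)*1e3,(q[1]+q[2]+q[3]-pitch)*300]
    return least_squares(f,[-.4,.5,1.3,.6])
if __name__=='__main__':
    print(X.round(4),np.abs(sol.fun).max())
    for a in (30,40,50):
      for z in (.207,.124,.112):
        pitch=np.pi-np.radians(90-a)
        G=np.array([.5542,-.147,z]); yaw=-.45
        for _ in range(5):
            p=G+.019*np.array([np.cos(yaw)*np.cos(np.radians(a)),np.sin(yaw)*np.cos(np.radians(a)),-np.sin(np.radians(a))])
            s=solve(p,pitch); yaw=s.x[0]
        print(a,z,s.x.round(3),s.cost.round(3))
E
python3 kin.py
```

```text
[-0.      0.2217  0.5344  0.4301  0.3669  0.1106  0.1404] 0.19043045035815886
30 0.207 [-0.453  0.089  2.392 -0.386] 0.0
30 0.124 [-0.453  0.36   2.47  -0.736] 0.0
30 0.112 [-0.453  0.404  2.478 -0.788] 0.0
40 0.207 [-0.453  0.028  2.26  -0.019] 0.0
40 0.124 [-0.453  0.233  2.355 -0.32 ] 0.0
40 0.112 [-0.453  0.268  2.366 -0.365] 0.0
50 0.207 [-0.453  0.027  2.119  0.297] 0.0
50 0.124 [-0.453  0.185  2.222  0.036] 0.0
50 0.112 [-0.453  0.212  2.234 -0.003] 0.0
```

Call:
arm_command([
  [[0, -0.003, -0.004], [0, 0, 0], 0],
  [[0, -0.006, -0.008], [0, 0, 0], 0],
  [[0, -0.01, -0.012], [0, 0, 0], 0],
  [[0, -0.013, -0.015], [0, 0, 0], 0],
  [[0, -0.013, -0.015], [0, 0, 0], 0],
  [[0, -0.013, -0.015], [0, 0, 0], 0],
  [[0, -0.013, -0.015], [0, 0, 0], 0],
  [[0, -0.013, -0.015], [0, 0, 0], 0],
  [[0, -0.013, -0.015], [0, 0, 0], 0],
  [[0, -0.013, -0.015], [0, 0, 0], 0],
  [[0, -0.008, -0.01], [0, 0, 0], 0],
  [[0, -0.004, -0.005], [0, 0, 0], 0],
])

```text
t: 5.85
position: [0.5563, 0.1559, 0.2233]
tcp_rot: [-0.23, 0.637, 0.692, -0.249]
force: [-0.6, 0.1, -0.3]
finger_gap: 0.0125
```

Call:
arm_command([
  [[0, 0, 0], [0, 0, 0], 0],
  [[0, 0, 0], [0, 0, 0], 0],
])

```text
t: 6.02
position: [0.5557, 0.1558, 0.2198]
tcp_rot: [-0.231, 0.636, 0.692, -0.251]
force: [0.3, -0.9, -2.8]
finger_gap: 0.0127
```

Run:
```python
from h import *
st=env.get_state(); print(st['position'].tolist(),st['tcp_rot'].tolist(),st['joints'].tolist(),st['dq'].round(3),st['force'],st['finger_gap'])
im=env.get_image('wrist')[:,:,::-1]
cv2.imwrite('pics/w5.png',im)
im=env.get_image('side')[:,:,::-1]; cv2.imwrite('pics/s5.png',im)
```

```text
[0.5556699929816634, 0.15581342880127919, 0.21975422254140817] [-0.23135576875062974, 0.6362836661321157, 0.6918996417486489, -0.2507837519205948] [0.08075893294243904, 0.7965000885639834, 0.8545884402828555, -0.0010719695516289201, 2.1868915070107677, -1.574037811634853] [-0.004  0.025  0.022 -0.001 -0.008 -0.001] [ 0.26542069 -0.94282929 -2.8407636 ] 0.012720910855771561
```

View pics/w5.png

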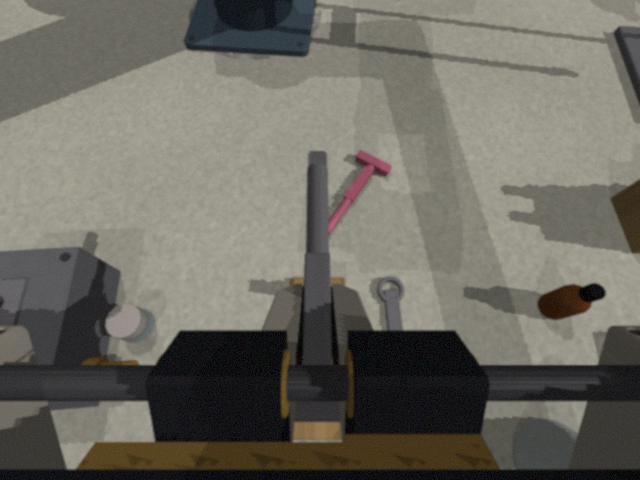

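View pics/s5.png

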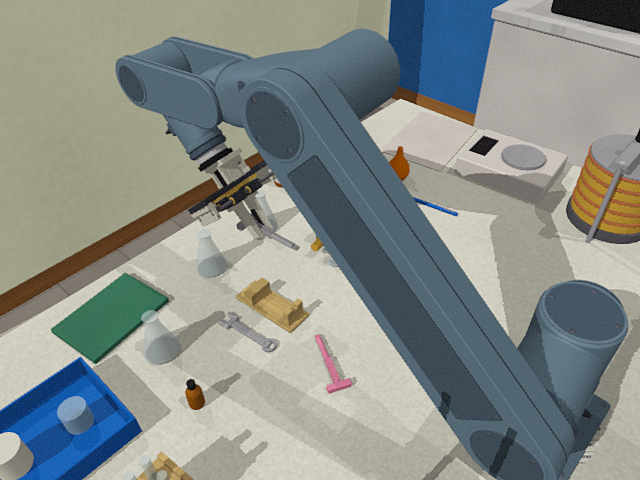

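The key is lifted and held straight in the fingers, with its tip at (317,155) on the wrist view. The rest is empty in the side view. Next I'll work out the arm's kinematics to plan the upright pose.

```bash
cat > kin.py <<'E'
import numpy as np
from scipy.optimize import least_squares
from scipy.spatial.transform import Rotation as R
D=[([-1.31778559,.25933557,1.53609112,-7e-6,1.34797676,-.202795288],[.24198377,-.49329867,.21781847]),
([.0780732348,.314986898,1.3836488,-.00055,1.44457078,-1.49250864],[.56932491,.15547506,.24894393]),
([.0785554542,.998790305,.812461323,-.00103,2.04475726,-1.57285665],[.59774227,.1578589,.07393597]),
([.081027747,.946945137,1.02135849,-.00073,1.86853986,-1.57344460],[.55731325,.15616374,.03179]),
([0.08075893294243904, 0.7965000885639834, 0.8545884402828555, -0.0010719695516289201, 2.1868915070107677, -1.574037811634853],[0.5556699929816634, 0.15581342880127919, 0.21975422254140817])]
S4=1.0
def fkx(x,q,s4=None):
    a,h,L2,L3,L6,d,o=x
    s=q[1]+q[2]
    r=a+L2*np.sin(q[1])+L3*np.sin(s+o);z=h+L2*np.cos(q[1])+L3*np.cos(s+o)
    c,n=np.cos(q[0]),np.sin(q[0]); wc=np.array([r*c-d*n,r*n+d*c,z])
    Rm=R.from_euler('ZYZYZ',[q[0],s,(S4 if s4 is None else s4)*q[3],q[4],q[5]+np.pi])
    return wc+L6*Rm.apply([0,0,1]),Rm
def fit(D):
    res=lambda x:np.r_[np.concatenate([fkx(x,q)[0]-p for q,p in D])*1e3,(np.array(x)-[0,.3,.5,.43,.3,.11,0])*.02]
    s=least_squares(res,[0,.3,.5,.43,.3,.11,0],x_scale=.1,max_nfev=5000); return s
sol=fit(D);X=sol.x
LO=np.array([-3.14,-.91,.19,-1.22,.22,-3.12]);HI=np.array([3.14,2.08,2.58,4.36,2.71,3.12])
def ik(p,Rt,q0,s4=None):
    def f(q):
        P,Rm=fkx(X,q,s4); return np.r_[(P-p)*1e3,(Rm.inv()*Rt).as_rotvec()*300]
    return least_squares(f,np.clip(q0,LO+1e-6,HI-1e-6),bounds=(LO,HI))
E
python3 - <<'E'
from kin import *
from h import down
print(X.round(4),np.abs(sol.fun).max())
for s4 in (1,-1):
  for phi in range(-120,121,15):
    Rt=down(phi+90,40-90); zt=Rt.apply([0,0,1])
    best=None
    for z in (.207,.124):
      out=[]
      for q40 in (0,1.57,3.1,-1):
        s=ik(np.array([.5542,-.147,z])+.019*zt,Rt,[-.4,.3,2.2,q40,.8,-1],s4)
        if s.cost<.5: out.append(s.x.round(2).tolist())
      print(s4,phi,z,out[:2])
E
```

```text
Traceback (most recent call last):
  File "kin.py", line 20, in <module>
    sol=fit(D);X=sol.x
  File "kin.py", line 19, in fit
    s=least_squares(res,[0,.3,.5,.43,.3,.11,0],x_scale=.1,max_nfev=5000); return s
  File "kin.py", line 18, in <lambda>
    res=lambda x:np.r_[np.concatenate([fkx(x,q)[0]-p for q,p in D])*1e3,(np.array(x)-[0,.3,.5,.43,.3,.11,0])*.02]
                                       ~~~^^^^^
  File "kin.py", line 15, in fkx
    Rm=R.from_euler('ZYZYZ',[q[0],s,(S4 if s4 is None else s4)*q[3],q[4],q[5]+np.pi])
  File "scipy/spatial/transform/_rotation.pyx", line 1413, in scipy.spatial.transform._rotation.Rotation.from_euler
ValueError: Expected axis specification to be a non-empty string of upto 3 characters, got ZYZYZ
```

```bash
sed -i "s/Rm=R.from_euler('ZYZYZ',\[q\[0\],s,(S4 if s4 is None else s4)\*q\[3\],q\[4\],q\[5\]+np.pi\])/Rm=R.from_euler('ZYZ',[q[0],s,(S4 if s4 is None else s4)*q[3]])*R.from_euler('YZ',[q[4],q[5]+np.pi])/" kin.py
python3 - <<'E'
from kin import *
from h import down
print(X.round(4),np.abs(sol.fun).max())
for s4 in (1,-1):
  for phi in range(-120,121,15):
    Rt=down(phi+90,40-90); zt=Rt.apply([0,0,1])
    for z in (.207,.124):
      out=[]
      for q40 in (0,1.57,3.1,-1):
        s=ik(np.array([.5542,-.147,z])+.019*zt-np.array([0,0,0]),Rt,[-.4,.3,2.2,q40,.8,-1],s4)
        if s.cost<.5 and s.x.round(2).tolist() not in out: out.append(s.x.round(2).tolist())
      print(s4,phi,z,out[:3])
E
```

```text
[0.     0.2217 0.5344 0.4301 0.3669 0.1108 0.1404] 0.0028083496260770838
1 -120 0.207 [[-0.04, 0.63, 1.34, -0.75, 1.65, 0.62]]
1 -120 0.124 [[-0.04, 0.72, 1.4, -0.75, 1.54, 0.72]]
1 -105 0.207 [[-0.0, 0.54, 1.51, -0.84, 1.45, 0.53]]
1 -105 0.124 [[-0.0, 0.64, 1.58, -0.86, 1.34, 0.65]]
1 -90 0.207 [[0.02, 0.44, 1.69, -0.95, 1.24, 0.45]]
1 -90 0.124 [[0.02, 0.55, 1.75, -1.01, 1.14, 0.61]]
1 -75 0.207 [[-0.0, 0.33, 1.86, -1.07, 1.01, 0.38]]
1 -75 0.124 [[-0.0, 0.46, 1.93, -1.19, 0.92, 0.59]]
1 -60 0.207 [[-0.06, 0.22, 2.02, -1.21, 0.75, 0.29]]
1 -60 0.124 []
1 -45 0.207 []
1 -45 0.124 [[-0.19, 0.3, 2.24, 4.36, 0.47, 0.8]]
1 -30 0.207 []
1 -30 0.124 [[-0.39, 0.24, 2.34, 3.46, 0.32, 1.35]]
1 -15 0.207 [[-0.63, 0.01, 2.28, 1.52, 0.28, 2.95]]
1 -15 0.124 [[-0.63, 0.22, 2.38, 2.37, 0.4, 2.06]]
1 0 0.207 [[-0.82, 0.04, 2.25, 1.32, 0.62, 2.84]]
1 0 0.124 [[-0.82, 0.24, 2.34, 1.75, 0.61, 2.32]]
1 15 0.207 [[-0.94, 0.12, 2.15, 1.16, 0.89, 2.72]]
1 15 0.124 [[-0.94, 0.3, 2.24, 1.38, 0.81, 2.39]]
1 30 0.207 [[-0.98, 0.22, 2.02, 1.02, 1.11, 2.63]]
1 30 0.124 [[-0.98, 0.38, 2.1, 1.13, 1.0, 2.4]]
1 4
[... 1167 characters left out ...]
.39, 0.45, 0.21]]
-1 -45 0.124 [[-0.19, 0.3, 2.24, 1.92, 0.47, 0.8]]
-1 -30 0.207 []
-1 -30 0.124 [[-0.39, 0.24, 2.34, 2.82, 0.32, 1.35]]
-1 -15 0.207 []
-1 -15 0.124 [[-0.63, 0.22, 2.38, 3.92, 0.4, 2.06]]
-1 0 0.207 []
-1 0 0.124 []
-1 15 0.207 []
-1 15 0.124 []
-1 30 0.207 []
-1 30 0.124 []
-1 45 0.207 []
-1 45 0.124 []
-1 60 0.207 []
-1 60 0.124 []
-1 75 0.207 []
-1 75 0.124 []
-1 90 0.207 [[-0.8, 0.63, 1.35, -0.58, 1.83, 2.29]]
-1 90 0.124 [[-0.8, 0.72, 1.41, -0.57, 1.7, 2.21]]
-1 105 0.207 [[-0.73, 0.72, 1.18, -0.48, 1.98, 2.18]]
-1 105 0.124 [[-0.73, 0.8, 1.24, -0.45, 1.85, 2.11]]
-1 120 0.207 [[-0.64, 0.79, 1.04, -0.36, 2.11, 2.03]]
-1 120 0.124 [[-0.64, 0.87, 1.1, -0.33, 1.98, 1.98]]
```

```bash
cat > p1.py <<'E'
from kin import *
from h import *
st=env.get_state()
q0=st['joints'];Rg=rot(st['tcp_rot']);p0=st['position']
k=Rg.inv().apply([np.cos(np.radians(4.7)),np.sin(np.radians(4.7)),0]);print('kx in tool',k.round(3))
Rt=down(-105+90,40-90)
v=Rt.apply(k); ax=np.cross(v,[0,0,1]); Rt=R.from_rotvec(ax)*Rt; print('key up',Rt.apply(k).round(4))
zt=Rt.apply([0,0,1]); pt=np.array([.5542,-.147,.225])+.019*zt
s=ik(pt,Rt,[0,.54,1.5,-.84,1.45,.53],1); q1=s.x; print('q1',q1.round(3),s.cost)
n=36;rows=[];p=p0.copy();Rc=Rg
for i in range(1,n+1):
    u=i/n; f=u-np.sin(2*np.pi*u)/(2*np.pi)*.75
    P,Rm=fkx(X,q0+(q1-q0)*f,1)
    sh=np.round(Rc.inv().apply(P-p),3)+0; w=np.round(np.degrees((Rc.inv()*Rm).as_rotvec()),1)+0
    p=p+Rc.apply(sh);Rc=Rc*R.from_rotvec(np.radians(w)); rows.append([sh.tolist(),w.tolist(),0])
    if i%4==0: print(i,'G',(p-.019*Rc.apply([0,0,1])).round(3),'tip',(p-.019*Rc.apply([0,0,1])-.094*Rc.apply(k)).round(3))
print('end',p.round(4),pt.round(4),np.degrees((Rc.inv()*Rt).as_rotvec()).round(2),'max',max(np.linalg.norm(r[0]) for r in rows),max(np.linalg.norm(r[1]) for r in rows))
for j in range(0,n,12): print(str(rows[j:j+12]).replace(' ',''))
E
python3 p1.py
```

```text
kx in tool [-0.001  0.766 -0.643]
key up [-0.  0.  1.]
q1 [-1.000e-03  5.180e-01  1.497e+00 -8.380e-01  1.473e+00  5.010e-01] 2.0503510373257275e-26
4 G [0.567 0.147 0.229] tip [0.473 0.144 0.228]
8 G [0.565 0.126 0.221] tip [0.472 0.133 0.216]
12 G [0.563 0.086 0.212] tip [0.473 0.108 0.194]
16 G [0.559 0.028 0.203] tip [0.481 0.061 0.162]
20 G [ 0.555 -0.035  0.204] tip [ 0.497 -0.003  0.137]
24 G [ 0.554 -0.088  0.21 ] tip [ 0.519 -0.067  0.125]
28 G [ 0.554 -0.122  0.218] tip [ 0.537 -0.112  0.126]
32 G [ 0.554 -0.139  0.222] tip [ 0.548 -0.136  0.129]
36 G [ 0.555 -0.147  0.225] tip [ 0.555 -0.147  0.131]
end [ 0.5508 -0.1612  0.2126] [ 0.5504 -0.161   0.2128] [ 0.04 -0.05 -0.04] max 0.016792855623746664 6.660330322138685
[[[-0.002,0.0,0.001],[-0.1,-0.3,1.1],0],[[-0.002,0.001,0.001],[-0.2,-0.2,1.1],0],[[-0.003,0.0,0.001],[-0.2,-0.4,1.3],0],[[-0.003,0.001,0.001],[-0.2,-0.3,1.6],0],[[-0.004,0.001,0.002],[-0.3,-0.5,2.0],0],[[-0.005,0.001,0.002],[-0.4,-0.6,2.3],0],[[-0.006,0.002,0.002],[-0.5,-0.6,2.8],0],[[-0.006,0.002,0.003],[-0.6,-0.8,3.3],0],[[-0.008,0.003,0.003],[-0.7,-0.9,3.8],
[... 376 characters left out ...]
08,0.013,0.007],[-2.4,-0.2,6.1],0],[[-0.006,0.013,0.006],[-2.5,0.0,5.9],0],[[-0.004,0.014,0.007],[-2.3,0.3,5.6],0],[[-0.004,0.012,0.006],[-2.3,0.6,5.3],0],[[-0.002,0.012,0.006],[-2.1,0.6,4.9],0],[[0.0,0.011,0.005],[-1.8,0.9,4.6],0]]
[[[-0.001,0.01,0.005],[-1.7,0.9,4.1],0],[[0.001,0.009,0.004],[-1.4,0.9,3.6],0],[[0.001,0.007,0.004],[-1.2,0.9,3.2],0],[[0.001,0.007,0.003],[-1.0,0.9,2.8],0],[[0.001,0.005,0.003],[-0.8,0.8,2.4],0],[[0.001,0.005,0.002],[-0.7,0.7,2.0],0],[[0.001,0.003,0.002],[-0.5,0.6,1.7],0],[[0.001,0.003,0.002],[-0.4,0.5,1.3],0],[[0.001,0.002,0.001],[-0.4,0.5,1.1],0],[[0.0,0.002,0.001],[-0.2,0.3,1.0],0],[[0.001,0.002,0.001],[-0.3,0.4,0.7],0],[[0.001,0.001,0.001],[-0.2,0.3,0.8],0]]
```

Call:
arm_command([
  [[-0.002, 0.0, 0.001], [-0.1, -0.3, 1.1], 0],
  [[-0.002, 0.001, 0.001], [-0.2, -0.2, 1.1], 0],
  [[-0.003, 0.0, 0.001], [-0.2, -0.4, 1.3], 0],
  [[-0.003, 0.001, 0.001], [-0.2, -0.3, 1.6], 0],
  [[-0.004, 0.001, 0.002], [-0.3, -0.5, 2.0], 0],
  [[-0.005, 0.001, 0.002], [-0.4, -0.6, 2.3], 0],
  [[-0.006, 0.002, 0.002], [-0.5, -0.6, 2.8], 0],
  [[-0.006, 0.002, 0.003], [-0.6, -0.8, 3.3], 0],
  [[-0.008, 0.003, 0.003], [-0.7, -0.9, 3.8], 0],
  [[-0.008, 0.004, 0.004], [-0.9, -0.9, 4.2], 0],
  [[-0.01, 0.005, 0.004], [-1.1, -1.1, 4.7], 0],
  [[-0.01, 0.005, 0.004], [-1.3, -1.0, 5.2], 0],
])

```text
t: 7.12
position: [0.5527, 0.0815, 0.1973]
tcp_rot: [-0.065, 0.803, 0.506, -0.31]
force: [0.0, 1.3, -1.6]
finger_gap: 0.0126
```

Call:
arm_command([
  [[-0.011, 0.007, 0.006], [-1.6, -1.1, 5.5], 0],
  [[-0.011, 0.009, 0.005], [-1.7, -1.1, 5.8], 0],
  [[-0.011, 0.009, 0.006], [-1.9, -0.9, 6.1], 0],
  [[-0.01, 0.011, 0.007], [-2.2, -0.9, 6.2], 0],
  [[-0.01, 0.012, 0.006], [-2.3, -0.6, 6.2], 0],
  [[-0.008, 0.013, 0.007], [-2.4, -0.4, 6.2], 0],
  [[-0.008, 0.013, 0.007], [-2.4, -0.2, 6.1], 0],
  [[-0.006, 0.013, 0.006], [-2.5, 0.0, 5.9], 0],
  [[-0.004, 0.014, 0.007], [-2.3, 0.3, 5.6], 0],
  [[-0.004, 0.012, 0.006], [-2.3, 0.6, 5.3], 0],
  [[-0.002, 0.012, 0.006], [-2.1, 0.6, 4.9], 0],
  [[0.0, 0.011, 0.005], [-1.8, 0.9, 4.6], 0],
])

```text
t: 8.12
position: [0.5472, -0.0999, 0.1973]
tcp_rot: [0.319, 0.927, 0.041, -0.192]
force: [-0.2, -0.8, -1.7]
finger_gap: 0.0126
```

Call:
arm_command([
  [[-0.001, 0.01, 0.005], [-1.7, 0.9, 4.1], 0],
  [[0.001, 0.009, 0.004], [-1.4, 0.9, 3.6], 0],
  [[0.001, 0.007, 0.004], [-1.2, 0.9, 3.2], 0],
  [[0.001, 0.007, 0.003], [-1.0, 0.9, 2.8], 0],
  [[0.001, 0.005, 0.003], [-0.8, 0.8, 2.4], 0],
  [[0.001, 0.005, 0.002], [-0.7, 0.7, 2.0], 0],
  [[0.001, 0.003, 0.002], [-0.5, 0.6, 1.7], 0],
  [[0.001, 0.003, 0.002], [-0.4, 0.5, 1.3], 0],
  [[0.001, 0.002, 0.001], [-0.4, 0.5, 1.1], 0],
  [[0.0, 0.002, 0.001], [-0.2, 0.3, 1.0], 0],
  [[0.001, 0.002, 0.001], [-0.3, 0.4, 0.7], 0],
  [[0.001, 0.001, 0.001], [-0.2, 0.3, 0.8], 0],
])

```text
t: 9.12
position: [0.5512, -0.1613, 0.2139]
tcp_rot: [0.419, 0.899, -0.119, -0.054]
force: [-0.0, 0.1, -2.0]
finger_gap: 0.0125
```

Call:
arm_command([
  [[0, 0, 0], [0, 0, 0], 0],
  [[0, 0, 0], [0, 0, 0], 0],
  [[0, 0, 0], [0, 0, 0], 0],
])

```text
t: 9.37
position: [0.5513, -0.1611, 0.2136]
tcp_rot: [0.419, 0.899, -0.118, -0.054]
force: [0.6, 1.0, -0.7]
finger_gap: 0.0126
```

Run:
```python
from h import *
st=env.get_state(); print(st['position'].tolist(),st['tcp_rot'].tolist(),st['joints'].round(3),st['dq'].round(3),st['force'],st['finger_gap'])
for n in ('wrist','side','top'): cv2.imwrite(f'pics/{n}6.png',env.get_image(n)[:,:,::-1])
```

```text
[0.5512650357298312, -0.16107619067818124, 0.21363643437450963] [0.4187112817369691, 0.8987116174202865, -0.11849322744208493, -0.05438424689517609] [-1.000e-03  5.170e-01  1.496e+00 -8.380e-01  1.473e+00  5.010e-01] [ 0.     0.    -0.002 -0.001 -0.001 -0.001] [ 0.56525693  0.95551571 -0.71521123] 0.012615966055284132
```

View pics/wrist6.png

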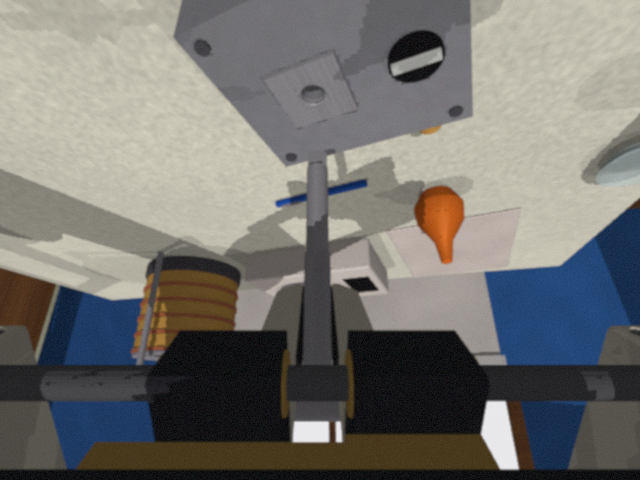

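View pics/side6.png

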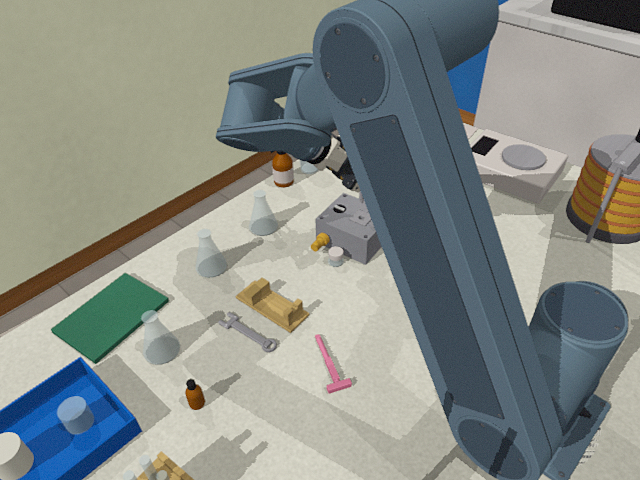

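View pics/top6.png

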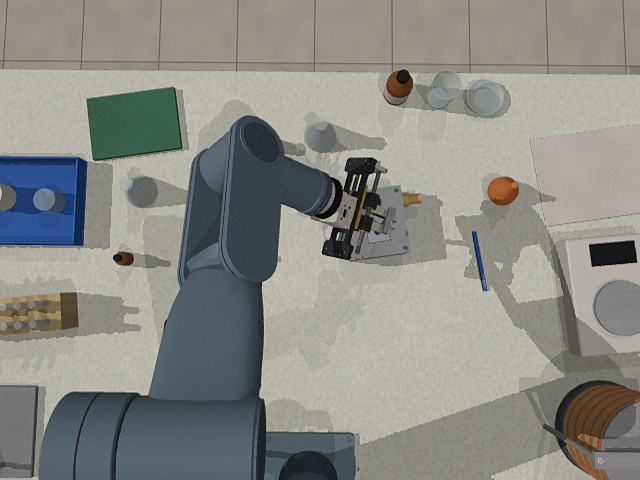

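The wrist view shows the upright key with its tip at about (318,155) and the keyhole at (313,94). I'll zoom in and measure both.

Run:
```python
from h import *
st=env.get_state(); c=cam('wrist',st)
im=cv2.imread('pics/wrist6.png'); crop(im,255,45,125,130,'pics/w6z.png',4.5)
t=cv2.imread('pics/top6.png'); crop(t,330,180,90,90,'pics/t6z.png',6)
Rc=rot(st['tcp_rot']); k=np.array([-.001,.766,-.643]); G=st['position']-.019*Rc.apply([0,0,1])
tip=G-.094*Rc.apply(k); print('G',G,'tip pred',tip,'key up',Rc.apply(k),'px',proj(c,tip),'hole px',proj(c,[.5542,-.147,.083]))
```

```text
G [ 0.55503511 -0.14705383  0.22589549] tip pred [ 0.55528895 -0.14705953  0.13188615] key up [-2.70052163e-03  6.05841396e-05  1.00009935e+00] px [315.35941382 156.00382943] hole px [313.71764489  93.85404865]
```

View pics/w6z.png

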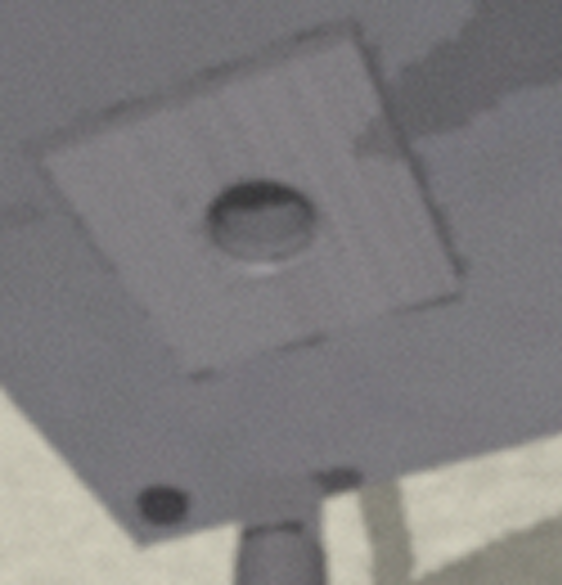

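View pics/t6z.png

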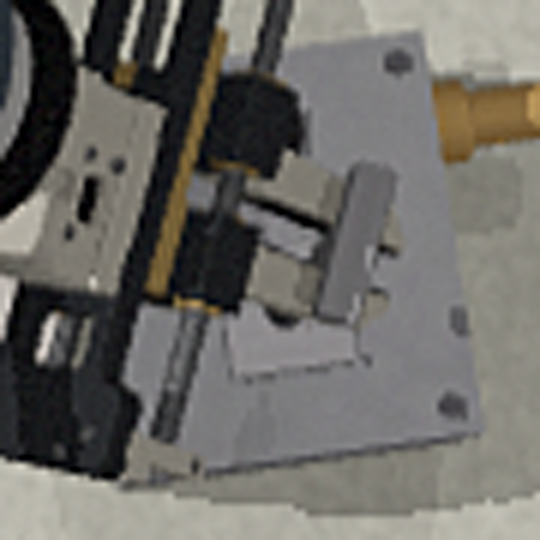

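Run:
```python
from h import *
st=env.get_state(); c=cam('wrist',st);T=cam('top')
Rc=rot(st['tcp_rot']); k=np.array([-.001,.766,-.643]);k/=np.linalg.norm(k); G=st['position']-.019*Rc.apply([0,0,1])
for off in (0,-.004,-.006):
  for n,s in (('tip',-.094),('shaftend',-.082),('step',-.028)):
    print(off,n,proj(c,G+(s+off)*Rc.apply(k)).round(1))
for n,s in (('bar top',.048),('bar mid',.041)): print(n,proj(T,G+s*Rc.apply(k)))
print('bar top seen',(358.5/6-.5+330,240.5/6-.5+180))
im=cv2.imread('pics/wrist6.png'); crop(im,270,140,95,270,'pics/w6k.png',2.2)
crop(im,285,140,65,130,'pics/w6k2.png',4.5)
```

```text
0 tip [315.4 156. ]
0 shaftend [315.3 173.2]
0 step [315.  261.7]
-0.004 tip [315.4 150.5]
-0.004 shaftend [315.3 167.4]
-0.004 step [315.  254.5]
-0.006 tip [315.4 147.7]
-0.006 shaftend [315.3 164.5]
-0.006 step [315.  250.9]
bar top [388.7376837  220.48002727]
bar mid [388.22190929 220.89462464]
bar top seen (389.25, 219.58333333333334)
```

View pics/w6k2.png

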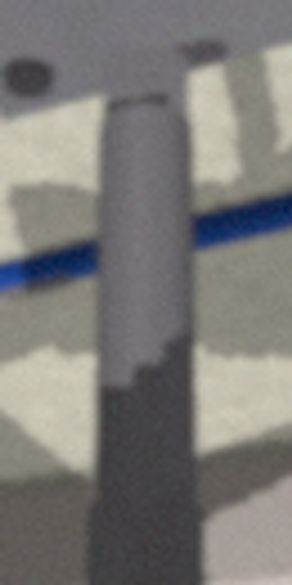

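Run:
```python
from h import *
st=env.get_state(); c=cam('wrist',st)
Rc=rot(st['tcp_rot']); k=np.array([-.001,.766,-.643]);k/=np.linalg.norm(k); G=st['position']-.019*Rc.apply([0,0,1])
pd=np.array([-.259,-.966,0])
for a in (0,.001):
 for off in (0,-.002,-.004):
  print(a,off,[(n,proj(c,G+a*pd+(s+off)*Rc.apply(k)-e*pd).round(1).tolist()) for n,s,e in (('tip',-.094,.002),('shaftend',-.082,.006),('step',-.028,.0065))])
print('seen 149.6 161.8 252')
p1=st['position']+Rc.apply([-.003,0,0])+[0,0,-.036]
plan(p1,Rc,6,0,rp=4)
```

```text
0 0 [('tip', [315.3, 153.9]), ('shaftend', [315.3, 167.0]), ('step', [314.9, 257.3])]
0 -0.002 [('tip', [315.4, 151.1]), ('shaftend', [315.3, 164.0]), ('step', [315.0, 253.5])]
0 -0.004 [('tip', [315.4, 148.3]), ('shaftend', [315.3, 161.1]), ('step', [315.0, 249.8])]
0.001 0 [('tip', [315.4, 155.0]), ('shaftend', [315.3, 168.0]), ('step', [315.0, 258.0])]
0.001 -0.002 [('tip', [315.4, 152.2]), ('shaftend', [315.3, 165.1]), ('step', [315.0, 254.3])]
0.001 -0.004 [('tip', [315.4, 149.4]), ('shaftend', [315.3, 162.1]), ('step', [315.0, 250.5])]
seen 149.6 161.8 252
[[[-0.0005,-0.0046,0.0039],[0.0,0.0,0.0],0],[[-0.0005,-0.0046,0.0038],[0.0,0.0,0.0],0],[[-0.0005,-0.0046,0.0039],[0.0,0.0,0.0],0],[[-0.0005,-0.0046,0.0038],[0.0,0.0,0.0],0],[[-0.0005,-0.0046,0.0039],[0.0,0.0,0.0],0],[[-0.0006,-0.0046,0.0039],[0.0,0.0,0.0],0]]
end [ 0.5484 -0.1603  0.1776] max shift 0.006060528029800704 max turn 0.0
```

Call:
arm_command([
  [[-0.0005, -0.003, 0.0025], [0, 0, 0], 0],
  [[-0.0005, -0.005, 0.004], [0, 0, 0], 0],
  [[-0.0005, -0.0055, 0.0045], [0, 0, 0], 0],
  [[-0.0005, -0.0055, 0.0045], [0, 0, 0], 0],
  [[-0.0005, -0.005, 0.004], [0, 0, 0], 0],
  [[-0.0005, -0.0025, 0.002], [0, 0, 0], 0],
  [[0, -0.001, 0.001], [0, 0, 0], 0],
  [[0, 0, 0], [0, 0, 0], 0],
  [[0, 0, 0], [0, 0, 0], 0],
  [[0, 0, 0], [0, 0, 0], 0],
])

```text
t: 10.35
position: [0.5488, -0.16, 0.1785]
tcp_rot: [0.419, 0.899, -0.119, -0.054]
force: [-0.3, 0.3, -1.5]
finger_gap: 0.0127
```

Run:
```python
from h import *
st=env.get_state(); c=cam('wrist',st)
im=env.get_image('wrist')[:,:,::-1]; cv2.imwrite('pics/w7.png',im); crop(im,255,90,125,130,'pics/w7z.png',4.5)
t=env.get_image('top')[:,:,::-1];cv2.imwrite('pics/t7.png',t); crop(t,330,180,90,90,'pics/t7z.png',6)
Rc=rot(st['tcp_rot']); k=np.array([-.001,.766,-.643]);k/=np.linalg.norm(k); G=st['position']-.019*Rc.apply([0,0,1])
print(st['position'],st['force'],'G',G,'tip px',proj(c,G-.097*Rc.apply(k)),'hole px',proj(c,[.5542,-.147,.083]),st['dq'].round(3))
```

```text
[ 0.54875537 -0.15998076  0.1785388 ] [-0.33916894  0.30751913 -1.49671197] G [ 0.55248759 -0.14592246  0.19076315] tip px [315.37320302 151.84819956] hole px [318.00696705 138.00405577] [-0.    -0.003  0.     0.001 -0.001 -0.   ]
```

View pics/w7z.png

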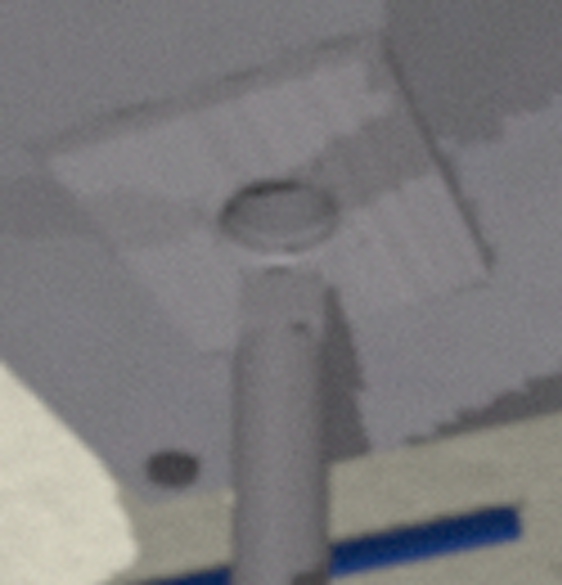

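View pics/t7z.png

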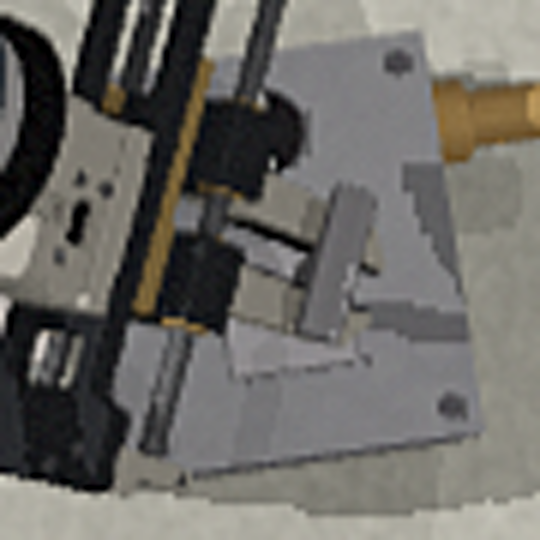

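Run:
```python
from h import *
st=env.get_state(); c=cam('wrist',st);T=cam('top')
H=onz(c,316.8,137.6,.083); print('hole by wrist',H)
pd=np.array([-.259,-.966,0])
for z in (.0928,.0938,.0948): 
  t=onz(c,317.2,150.05,z)+.002*pd; d=H-t; print(z,t,'need toolx',d@np.array([.966,-.259,0]),'need point',d@pd)
b=onz(T,(341-.5)/6-.0+330-.4,(262)/6-.4+180,.1908+.048-.003); print('bar by top',b,'hole top .5539 -.1473')
```

```text
hole by wrist [ 0.5535305  -0.14648708  0.083     ]
0.0928 [ 0.55340536 -0.1477802   0.0928    ] need toolx -0.00021403528069135496 need point -0.00128156862112271
0.0938 [ 0.55373103 -0.14654772  0.0938    ] need toolx -0.00020941545137599562 need point -6.642032063909391e-06
0.0948 [ 0.55405669 -0.14531523  0.0948    ] need toolx -0.0002047956220605147 need point 0.0012682845569949158
bar by top [ 0.55386849 -0.14769193  0.2358    ] hole top .5539 -.1473
```

Call:
arm_command([
  [[0, -0.0023, 0.0019], [0, 0, 0], 0],
  [[0, -0.0038, 0.0032], [0, 0, 0], 0],
  [[0, -0.0038, 0.0032], [0, 0, 0], 0],
  [[0, -0.0038, 0.0032], [0, 0, 0], 0],
  [[0, -0.0038, 0.0032], [0, 0, 0], 0],
  [[0, -0.0023, 0.0019], [0, 0, 0], 0],
  [[0, 0, 0], [0, 0, 0], 0],
])

```text
t: 11.03
position: [0.5481, -0.1599, 0.1512]
tcp_rot: [0.419, 0.899, -0.118, -0.055]
force: [0.6, 0.3, -0.7]
finger_gap: 0.0126
```

Call:
arm_command([
  [[0, -0.0023, 0.0019], [0, 0, 0], 0],
  [[0, -0.0038, 0.0032], [0, 0, 0], 0],
  [[0, -0.0038, 0.0032], [0, 0, 0], 0],
  [[0, -0.0038, 0.0032], [0, 0, 0], 0],
  [[0, -0.0038, 0.0032], [0, 0, 0], 0],
  [[0, -0.0023, 0.0019], [0, 0, 0], 0],
  [[0, 0, 0], [0, 0, 0], 0],
])

```text
t: 11.62
position: [0.5482, -0.1599, 0.1255]
tcp_rot: [0.419, 0.899, -0.118, -0.055]
force: [-0.1, 0.6, -2.5]
finger_gap: 0.0125
```

Run:
```python
from h import *
st=env.get_state(); c=cam('wrist',st); print(st['position'],st['force'],st['torque'])
im=env.get_image('wrist')[:,:,::-1]; cv2.imwrite('pics/w8.png',im);
```

```text
[ 0.54816557 -0.15988626  0.12548583] [-0.11213897  0.59401897 -2.52852409] [ 0.56149016 -0.20409611  0.00594031]
```

View pics/w8.png

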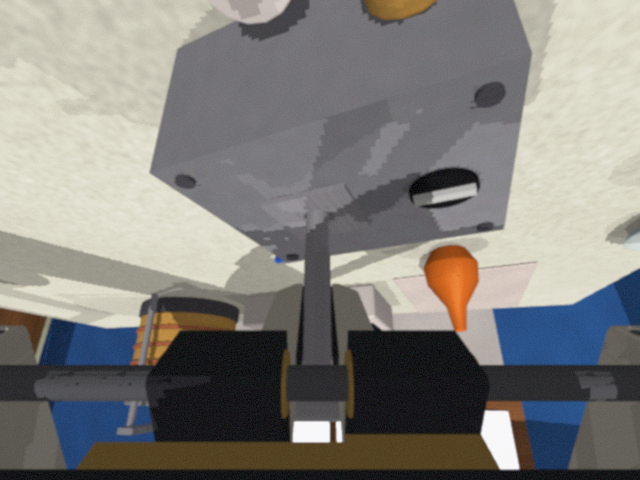

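The key's shaft is now in the bore, entering the plate at (317,210), with no side force. I'll lower the rest of the way gently.

Call:
arm_command([
  [[0, -0.0019, 0.0016], [0, 0, 0], 0],
  [[0, -0.0019, 0.0016], [0, 0, 0], 0],
  [[0, -0.0015, 0.0013], [0, 0, 0], 0],
  [[0, -0.0008, 0.0006], [0, 0, 0], 0],
  [[0, 0, 0], [0, 0, 0], 0],
  [[0, 0, 0], [0, 0, 0], 0],
])

```text
t: 12.17
position: [0.5486, -0.1599, 0.1185]
tcp_rot: [0.419, 0.899, -0.119, -0.054]
force: [-0.2, 0.3, -1.1]
finger_gap: 0.0128
```

Call:
arm_command([
  [[0, -0.0008, 0.0006], [0, 0, 0], 0],
  [[0, -0.0008, 0.0006], [0, 0, 0], 0],
  [[0, 0, 0], [0, 0, 0], 0],
])

```text
t: 12.42
position: [0.5486, -0.1597, 0.1164]
tcp_rot: [0.419, 0.899, -0.119, -0.054]
force: [-0.3, -0.4, -1.5]
finger_gap: 0.0127
```

Call:
arm_command([
  [[0, 0, 0], [0, 0, 0], 0.06],
  [[0, 0, 0], [0, 0, 0], 0.06],
  [[0, 0, 0], [0, 0, 0], 0.06],
  [[0, 0, 0], [0, 0, 0], 0.06],
  [[0, 0, 0], [0, 0, 0], 0.06],
  [[0, 0, 0], [0, 0, 0], 0.06],
])

```text
t: 12.92
position: [0.5487, -0.1598, 0.1166]
tcp_rot: [0.419, 0.899, -0.119, -0.054]
force: [-1.1, 0.1, 0.4]
finger_gap: 0.0483
```

Run:
```python
from h import *
st=env.get_state(); c=cam('wrist',st); print(st['position'],st['force'],st['finger_gap'],st['joints'].round(3))
im=env.get_image('wrist')[:,:,::-1]; cv2.imwrite('pics/w9.png',im); 
# retreat: horizontal back 70mm in direction -pointing
Rc=rot(st['tcp_rot']); pd=Rc.apply([0,0,1]); h=np.array([pd[0],pd[1],0]);h/=np.linalg.norm(h)
plan(st['position']-.08*h+[0,0,.03],Rc,6,.06,rp=3)
```

```text
[ 0.54867283 -0.15983517  0.11662772] [-1.07319888  0.05778099  0.37684679] 0.04833731694582185 [ 1.000e-03  6.280e-01  1.578e+00 -8.610e-01  1.346e+00  6.500e-01]
[[[0.0,-0.005,-0.013],[0.0,0.0,0.0],0.06],[[0.0,-0.004,-0.014],[0.0,0.0,0.0],0.06],[[0.0,-0.005,-0.013],[0.0,0.0,0.0],0.06],[[0.0,-0.005,-0.014],[0.0,0.0,0.0],0.06],[[0.0,-0.005,-0.013],[0.0,0.0,0.0],0.06],[[0.0,-0.004,-0.014],[0.0,0.0,0.0],0.06]]
end [ 0.5693 -0.0825  0.1473] max shift 0.014866068747318505 max turn 0.0
```

View pics/w9.png

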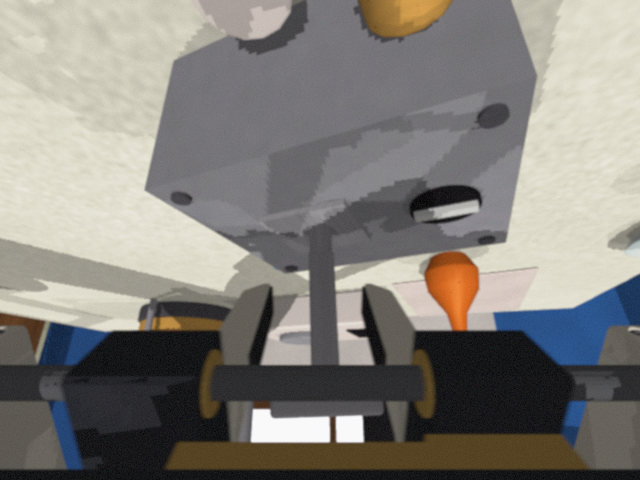

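Call:
arm_command([
  [[0, -0.003, -0.008], [0, 0, 0], 0.06],
  [[0, -0.005, -0.013], [0, 0, 0], 0.06],
  [[0, -0.005, -0.013], [0, 0, 0], 0.06],
  [[0, -0.005, -0.013], [0, 0, 0], 0.06],
  [[0, -0.005, -0.013], [0, 0, 0], 0.06],
  [[0, -0.007, -0.016], [0, 0, 0], 0.06],
  [[0, -0.008, -0.016], [0, 0, 0], 0.06],
  [[0, -0.012, -0.016], [0, 0, 0], 0.06],
  [[0, -0.014, -0.016], [0, 0, 0], 0.06],
  [[0, -0.011, -0.013], [0, 0, 0], 0.06],
  [[0, -0.005, -0.007], [0, 0, 0], 0.06],
])

```text
t: 13.88
position: [0.5911, -0.0002, 0.148]
tcp_rot: [0.418, 0.899, -0.117, -0.054]
force: [-0.1, -0.3, 0.1]
finger_gap: 0.0599
```

```bash
cat > p2.py <<'E'
from kin import *
from h import *
import sys
st=env.get_state(); q0=st['joints']; p0=st['position']; R0=rot(st['tcp_rot']); print(p0,st['force'],q0.round(3),st['dq'].round(2))
P,Rm=fkx(X,q0,1); print('fk check s4=+1',(P-p0).round(4),(Rm.inv()*R0).magnitude().round(4)); P,Rm=fkx(X,q0,-1); print('s4=-1',(P-p0).round(4))
Rt=down(75); pt=np.array([.554,-.147,.27]); 
s=ik(pt,Rt,[-.46,.4,1.4,0,1.3,-1.77],1); q1=s.x; print('q1',q1.round(3),s.cost)
n=28;rows=[];p=p0.copy();Rc=R0
for i in range(1,n+1):
    u=i/n; f=u-np.sin(2*np.pi*u)/(2*np.pi)*.7
    P,Rm=fkx(X,q0+(q1-q0)*f,1)
    sh=np.round(Rc.inv().apply(P-p),3)+0; w=np.round(np.degrees((Rc.inv()*Rm).as_rotvec()),1)+0
    p=p+Rc.apply(sh);Rc=Rc*R.from_rotvec(np.radians(w)); rows.append([sh.tolist(),w.tolist(),.06])
    if i%4==0: print(i,'TCP',p.round(3),'z',Rc.apply([0,0,1]).round(2))
print('end',p.round(4),pt,np.degrees((Rc.inv()*Rt).as_rotvec()).round(2),'max',max(np.linalg.norm(r[0]) for r in rows),max(np.linalg.norm(r[1]) for r in rows))
for j in range(0,n,12): print(str(rows[j:j+12]).replace(' ',''))
E
python3 p2.py
python3 - <<'E'
from h import *
for n in ('wrist','top'):
  im=env.get_image(n)[:,:,::-1]; cv2.imwrite(f'pics/{n}10.png',im)
crop(im,330,180,90,90,'pics/t10z.png',6)
E
```

```text
[ 5.91149983e-01 -2.08434603e-04  1.47971019e-01] [-0.14396251 -0.34987913  0.05446852] [ 0.233  0.716  1.308 -0.742  1.613  0.657] [ 0.11  0.08 -0.17  0.04  0.15  0.01]Traceback (most recent call last):
  File "p2.py", line 5, in <module>
    P,Rm=fkx(X,q0,1); print('fk check s4=+1',(P-p0).round(4),(Rm.inv()*R0).magnitude().round(4)); P,Rm=fkx(X,q0,-1); print('s4=-1',(P-p0).round(4))
                                                             ^^^^^^^^^^^^^^^^^^^^^^^^^^^^^^^
AttributeError: 'float' object has no attribute 'round'
```

View pics/wrist10.png

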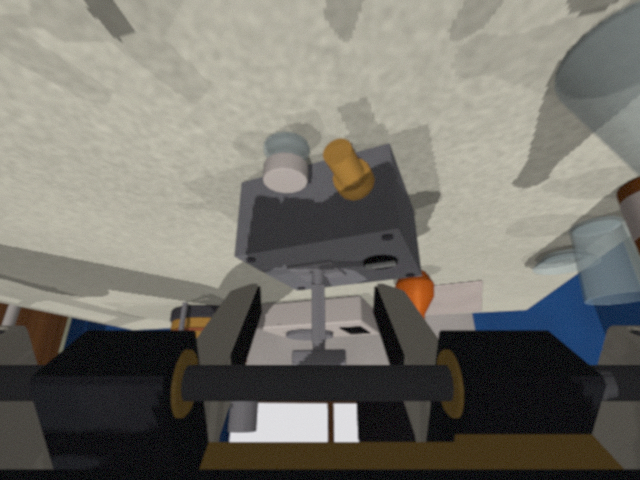

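View pics/t10z.png

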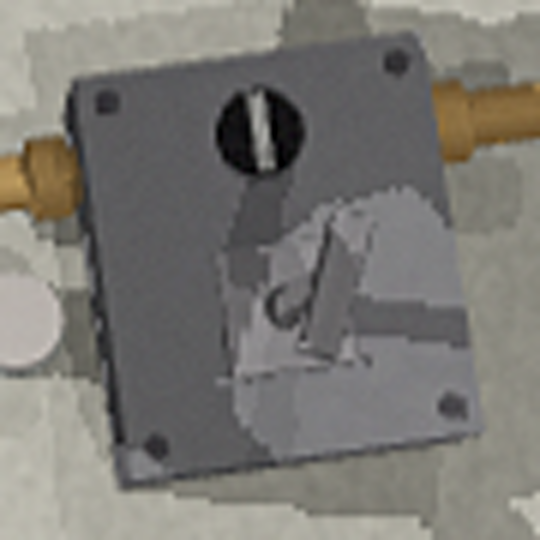

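The key stands by itself in the bore, with its crossbar at about (386,228) in the top view. Next I'll plan the move to above it.

```bash
sed -i 's/,(Rm.inv()\*R0).magnitude().round(4)//' p2.py; python3 p2.py
python3 - <<'E'
from h import *
T=cam('top')
f=lambda U,V:((U+.5)/6-.5+330,(V+.5)/6-.5+180)
# top face corners estimate
for U,V in ((337,287),(338,222),(318,352)): print(onz(T,*f(U,V),.172).round(4))
E
```

```text
[ 0.59107256 -0.00132389  0.1479913 ] [-0.3993549  -0.17311033  0.00226052] [ 0.232  0.715  1.31  -0.743  1.611  0.656] [-0.04 -0.01  0.04 -0.02 -0.01 -0.  ]
fk check s4=+1 [ 0. -0. -0.]
s4=-1 [-0.1139  0.4825 -0.    ]
q1 [-0.454  0.273  1.391  0.     1.478 -1.763] 1.695203537049645e-26
4 TCP [ 0.586 -0.013  0.15 ] z [-0.22 -0.7  -0.68]
8 TCP [ 0.576 -0.036  0.158] z [-0.26 -0.61 -0.75]
12 TCP [ 0.563 -0.068  0.175] z [-0.28 -0.44 -0.85]
16 TCP [ 0.555 -0.099  0.203] z [-0.23 -0.24 -0.94]
20 TCP [ 0.553 -0.125  0.235] z [-0.12 -0.1  -0.99]
24 TCP [ 0.553 -0.14   0.258] z [-0.04 -0.03 -1.  ]
28 TCP [ 0.554 -0.147  0.27 ] z [-0.  0. -1.]
end [ 0.5541 -0.1474  0.2701] [ 0.554 -0.147  0.27 ] [-0.02 -0.01  0.02] max 0.0116619037896906 6.57419196555744
[[[0.0,0.002,0.002],[0.5,-0.4,-1.1],0.06],[[-0.001,0.002,0.001],[0.6,-0.4,-1.2],0.06],[[0.0,0.003,0.002],[0.8,-0.5,-1.5],0.06],[[-0.001,0.003,0.003],[0.9,-0.6,-1.8],0.06],[[-0.001,0.005,0.003],[1.2,-0.6,-2.2],0.06],[[-0.001,0.005,0.003],[1.5,-0.7,-2.8],0.06],[[-0.002,0.006,0.003],[1.9,-0.6,-3.2],0.06],[[-0.003,0.006,0.003],[2.2,-0.5,-3.8],0.
[... 265 characters left out ...]
0.007,0.007,-0.003],[2.0,2.5,-5.7],0.06],[[-0.008,0.005,-0.005],[1.5,2.8,-5.5],0.06],[[-0.008,0.006,-0.006],[0.9,2.8,-5.4],0.06],[[-0.007,0.004,-0.007],[0.4,2.7,-5.0],0.06],[[-0.006,0.003,-0.006],[0.0,2.6,-4.6],0.06],[[-0.006,0.003,-0.007],[-0.4,2.2,-4.1],0.06],[[-0.005,0.002,-0.007],[-0.6,1.9,-3.6],0.06],[[-0.004,0.002,-0.006],[-0.6,1.5,-3.2],0.06],[[-0.004,0.001,-0.005],[-0.7,1.3,-2.6],0.06],[[-0.003,0.001,-0.004],[-0.6,0.9,-2.1],0.06]]
[[[-0.002,0.001,-0.004],[-0.5,0.8,-1.7],0.06],[[-0.002,0.001,-0.003],[-0.5,0.5,-1.4],0.06],[[-0.001,0.0,-0.003],[-0.4,0.5,-1.1],0.06],[[-0.002,0.001,-0.002],[-0.4,0.4,-1.1],0.06]]
[ 0.5524 -0.1549  0.172 ]
[ 0.5745 -0.1553  0.172 ]
[ 0.5303 -0.1485  0.172 ]
```

Call:
arm_command([
  [[0, -0.0077, -0.0064], [0, 0, 0], 0.06],
  [[0, -0.0077, -0.0064], [0, 0, 0], 0.06],
  [[0, -0.0077, -0.0064], [0, 0, 0], 0.06],
])

```text
t: 14.23
position: [0.598, 0.0252, 0.1425]
tcp_rot: [0.419, 0.899, -0.119, -0.055]
force: [-0.3, 0.5, -0.4]
finger_gap: 0.0604
```

Call:
arm_command([
  [[0.0, 0.002, 0.002], [0.5, -0.4, -1.1], 0.06],
  [[-0.001, 0.002, 0.001], [0.6, -0.4, -1.2], 0.06],
  [[0.0, 0.003, 0.002], [0.8, -0.5, -1.5], 0.06],
  [[-0.001, 0.003, 0.003], [0.9, -0.6, -1.8], 0.06],
  [[-0.001, 0.005, 0.003], [1.2, -0.6, -2.2], 0.06],
  [[-0.001, 0.005, 0.003], [1.5, -0.7, -2.8], 0.06],
  [[-0.002, 0.006, 0.003], [1.9, -0.6, -3.2], 0.06],
  [[-0.003, 0.006, 0.003], [2.2, -0.5, -3.8], 0.06],
  [[-0.003, 0.008, 0.004], [2.5, -0.2, -4.3], 0.06],
  [[-0.004, 0.008, 0.002], [2.8, 0.1, -4.7], 0.06],
  [[-0.005, 0.008, 0.002], [3.0, 0.5, -5.2], 0.06],
  [[-0.006, 0.009, 0.0], [2.9, 1.1, -5.4], 0.06],
])

```text
t: 15.23
position: [0.57, -0.042, 0.1693]
tcp_rot: [0.199, 0.951, 0.15, -0.181]
force: [0.4, 0.8, -0.2]
finger_gap: 0.0598
```

Call:
arm_command([
  [[-0.007, 0.008, 0.0], [2.8, 1.7, -5.7], 0.06],
  [[-0.007, 0.008, -0.003], [2.5, 2.1, -5.7], 0.06],
  [[-0.007, 0.007, -0.003], [2.0, 2.5, -5.7], 0.06],
  [[-0.008, 0.005, -0.005], [1.5, 2.8, -5.5], 0.06],
  [[-0.008, 0.006, -0.006], [0.9, 2.8, -5.4], 0.06],
  [[-0.007, 0.004, -0.007], [0.4, 2.7, -5.0], 0.06],
  [[-0.006, 0.003, -0.006], [0.0, 2.6, -4.6], 0.06],
  [[-0.006, 0.003, -0.007], [-0.4, 2.2, -4.1], 0.06],
  [[-0.005, 0.002, -0.007], [-0.6, 1.9, -3.6], 0.06],
  [[-0.004, 0.002, -0.006], [-0.6, 1.5, -3.2], 0.06],
  [[-0.004, 0.001, -0.005], [-0.7, 1.3, -2.6], 0.06],
  [[-0.003, 0.001, -0.004], [-0.6, 0.9, -2.1], 0.06],
])

```text
t: 16.23
position: [0.5598, -0.1142, 0.2535]
tcp_rot: [-0.001, 0.821, 0.571, -0.025]
force: [0.1, -0.9, -0.5]
finger_gap: 0.06
```

Call:
arm_command([
  [[-0.002, 0.001, -0.004], [-0.5, 0.8, -1.7], 0.06],
  [[-0.002, 0.001, -0.003], [-0.5, 0.5, -1.4], 0.06],
  [[-0.001, 0.0, -0.003], [-0.4, 0.5, -1.1], 0.06],
  [[-0.002, 0.001, -0.002], [-0.4, 0.4, -1.1], 0.06],
  [[0, 0, 0], [0, 0, 0], 0.06],
  [[0, 0, 0], [0, 0, 0], 0.06],
  [[0, 0, 0], [0, 0, 0], 0.06],
])

```text
t: 16.82
position: [0.5607, -0.1209, 0.2646]
tcp_rot: [-0.001, 0.794, 0.607, -0.001]
force: [0.2, 0.0, -0.3]
finger_gap: 0.0599
```

Run:
```python
from h import *
st=env.get_state(); c=cam('wrist',st); print(st['position'],st['force'],st['finger_gap'],st['joints'].round(3)); print(rot(st['tcp_rot']).as_matrix().round(3))
im=env.get_image('wrist')[:,:,::-1]; cv2.imwrite('pics/w11.png',im); 
print(proj(c,[.5524,-.1549,.172]),proj(c,[.554,-.147,.083]))
```

```text
[ 0.56071022 -0.12086547  0.26458528] [ 0.1994347   0.00230079 -0.2862443 ] 0.05987352355773519 [-0.406  0.277  1.398 -0.     1.468 -1.712]
[[ 0.262  0.965 -0.002]
 [ 0.965 -0.262  0.   ]
 [-0.    -0.002 -1.   ]]
[272.73526303 246.48976712] [291.01867516 220.16117344]
```

View pics/w11.png

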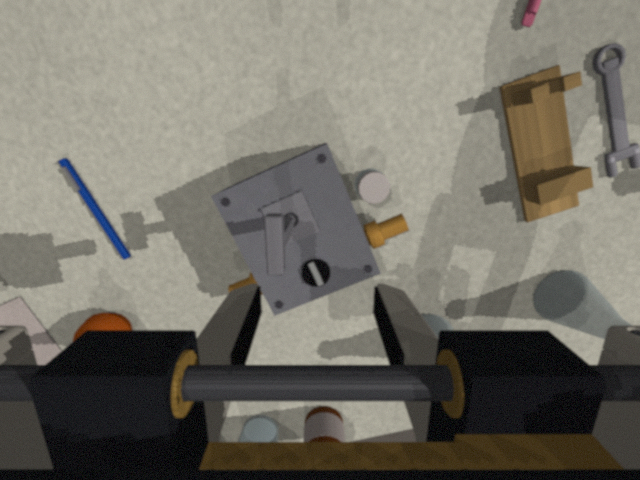

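The key leans slightly, with its crossbar at (274,245) and the keyhole at about (291,218). I'll zoom in for the crossbar's centre and angle.

Run:
```python
from h import *
im=cv2.imread('pics/w11.png'); crop(im,245,195,75,95,'pics/w11z.png',6)
```

```text
(no output)
```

View pics/w11z.png

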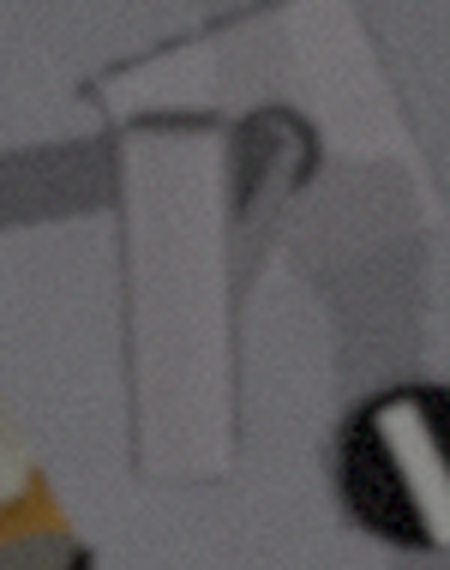

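Run:
```python
from h import *
st=env.get_state(); c=cam('wrist',st)
f=lambda U,V:((U+.5)/6-.5+245,(V+.5)/6-.5+195)
C=onz(c,*f(180,302),.172);A=onz(c,*f(174,130),.172);B=onz(c,*f(186,478),.172)
d=B-A; print(C,A,B,np.linalg.norm(d),np.degrees(np.arctan2(d[1],d[0])))
```

```text
[ 0.55152754 -0.15299553  0.172     ] [ 0.52916252 -0.14687205  0.172     ] [ 0.57563165 -0.15961478  0.172     ] 0.048184621971823806 -15.334648483692604
```

Call:
arm_command([
  [[-0.009, 0, 0.005], [0, 0, 0], 0.06],
  [[-0.012, 0, 0.01], [0, 0, 0], 0.06],
  [[-0.006, 0, 0.015], [0, 0, 0], 0.06],
  [[0, 0, 0.016], [0, 0, 0], 0.06],
  [[0, 0, 0.016], [0, 0, 0], 0.06],
  [[0, 0, 0.016], [0, 0, 0], 0.06],
  [[0, 0, 0.015], [0, 0, 0], 0.06],
  [[0, 0, 0.012], [0, 0, 0], 0.06],
  [[0, 0, 0.008], [0, 0, 0], 0.06],
  [[0, 0, 0.003], [0, 0, 0], 0.06],
  [[0, 0, 0], [0, 0, 0], 0.06],
  [[0, 0, 0], [0, 0, 0], 0.06],
])

```text
t: 17.87
position: [0.5537, -0.1475, 0.149]
tcp_rot: [-0.0, 0.794, 0.608, -0.0]
force: [0.5, 0.2, 0.6]
finger_gap: 0.0602
```

Run:
```python
from h import *
st=env.get_state(); c=cam('wrist',st); print(st['position'],st['force'],st['torque'],st['finger_gap'])
im=env.get_image('wrist')[:,:,::-1]; cv2.imwrite('pics/w12.png',im)
```

```text
[ 0.55373065 -0.14745843  0.14899055] [0.47276067 0.19129544 0.55784958] [-0.00587172 -0.08809992 -0.01336694] 0.06021848799830115
```

View pics/w12.png

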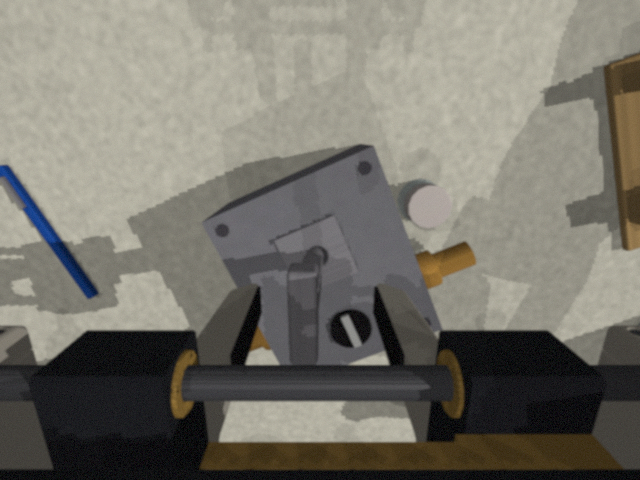

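The crossbar at (305,320) lies between the fingers. I'll close on it.

Call:
arm_command([
  [[0, 0, 0], [0, 0, 0], 0.045],
  [[0, 0, 0], [0, 0, 0], 0.035],
  [[0, 0, 0], [0, 0, 0], 0.028],
  [[0, 0, 0], [0, 0, 0], 0.024],
  [[0, 0, 0], [0, 0, 0], 0.02],
  [[0, 0, 0], [0, 0, 0], 0.017],
  [[0, 0, 0], [0, 0, 0], 0.015],
  [[0, 0, 0], [0, 0, 0], 0.01],
  [[0, 0, 0], [0, 0, 0], 0],
  [[0, 0, 0], [0, 0, 0], 0],
  [[0, 0, 0], [0, 0, 0], 0],
], squeeze=25)

```text
t: 18.83
position: [0.5537, -0.147, 0.1488]
tcp_rot: [-0.0, 0.794, 0.608, -0.0]
force: [0.1, 0.2, 0.1]
finger_gap: 0.0135
```

Run:
```python
from h import *
st=env.get_state(); c=cam('wrist',st); print(st['position'],st['force'],st['torque'],st['finger_gap'])
im=env.get_image('wrist')[:,:,::-1]; cv2.imwrite('pics/w13.png',im)
```

```text
[ 0.55365585 -0.1469831   0.14880132] [0.14076674 0.20488215 0.08134437] [ 0.13690121 -0.19062271  0.00192378] 0.013543543606761084
```

View pics/w13.png

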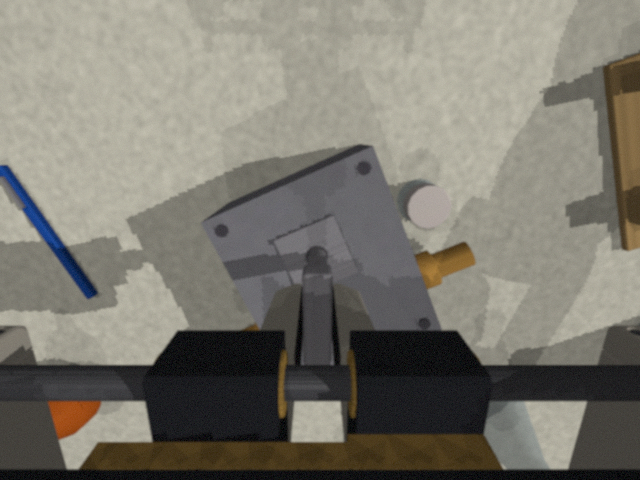

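The crossbar is gripped upright (finger gap 13.5 mm). Now I'll press lightly to find the contact stiffness.

Call:
arm_command([
  [[0, 0, 0.0005], [0, 0, 0], 0],
  [[0, 0, 0.0005], [0, 0, 0], 0],
  [[0, 0, 0], [0, 0, 0], 0],
  [[0, 0, 0], [0, 0, 0], 0],
])

```text
t: 19.22
position: [0.5539, -0.1472, 0.1484]
tcp_rot: [0.0, 0.794, 0.608, -0.0]
force: [0.4, -0.1, 6.2]
finger_gap: 0.0139
```

Call:
arm_command([
  [[0, 0, 0.0005], [0, 0, 0], 0],
  [[0, 0, 0.0005], [0, 0, 0], 0],
  [[0, 0, 0], [0, 0, 0], 0],
  [[0, 0, 0], [0, 0, 0], 0],
])

```text
t: 19.55
position: [0.5543, -0.1474, 0.1481]
tcp_rot: [0.001, 0.794, 0.608, 0.0]
force: [-0.1, 2.0, 8.9]
finger_gap: 0.0137
```

Call:
arm_command([
  [[0, 0, 0], [0, 0, 2], 0],
  [[0, 0, 0], [0, 0, 3], 0],
  [[0, 0, 0], [0, 0, 3], 0],
  [[0, 0, 0], [0, 0, 2], 0],
  [[0, 0, 0], [0, 0, 0], 0],
])

```text
t: 19.97
position: [0.5543, -0.1475, 0.1481]
tcp_rot: [0.001, 0.845, 0.535, 0.0]
force: [-1.1, 0.7, 8.8]
finger_gap: 0.0136
```

Call:
arm_command([
  [[0, 0, 0], [0, 0, 2], 0],
  [[0, 0, 0], [0, 0, 3], 0],
  [[0, 0, 0], [0, 0, 3], 0],
  [[0, 0, 0], [0, 0, 2], 0],
  [[0, 0, 0], [0, 0, 0], 0],
])

```text
t: 20.38
position: [0.5543, -0.1476, 0.1482]
tcp_rot: [0.001, 0.888, 0.46, 0.0]
force: [-1.1, 0.0, 9.0]
finger_gap: 0.0137
```

Call:
arm_command([
  [[0, 0, 0], [0, 0, 2], 0],
  [[0, 0, 0], [0, 0, 3], 0],
  [[0, 0, 0], [0, 0, 3], 0],
  [[0, 0, 0], [0, 0, 2], 0],
  [[0, 0, 0], [0, 0, 0], 0],
])

```text
t: 20.8
position: [0.5542, -0.1476, 0.1481]
tcp_rot: [0.001, 0.925, 0.381, 0.0]
force: [-0.8, -0.0, 9.2]
finger_gap: 0.0136
```

Call:
arm_command([
  [[0, 0, 0], [0, 0, 2], 0],
  [[0, 0, 0], [0, 0, 3], 0],
  [[0, 0, 0], [0, 0, 3], 0],
  [[0, 0, 0], [0, 0, 2], 0],
  [[0, 0, 0], [0, 0, 0], 0],
])

```text
t: 21.22
position: [0.5542, -0.1476, 0.148]
tcp_rot: [0.001, 0.954, 0.299, 0.0]
force: [-0.2, -0.3, 8.4]
finger_gap: 0.014
```

Call:
arm_command([
  [[0, 0, 0], [0, 0, 2], 0],
  [[0, 0, 0], [0, 0, 3], 0],
  [[0, 0, 0], [0, 0, 3], 0],
  [[0, 0, 0], [0, 0, 2], 0],
  [[0, 0, 0], [0, 0, 0], 0],
])

```text
t: 21.63
position: [0.554, -0.1476, 0.1479]
tcp_rot: [0.001, 0.977, 0.214, 0.0]
force: [-0.7, 0.5, 8.5]
finger_gap: 0.0132
```

Call:
arm_command([
  [[0, 0, 0], [0, 0, 2], 0],
  [[0, 0, 0], [0, 0, 3], 0],
  [[0, 0, 0], [0, 0, 3], 0],
  [[0, 0, 0], [0, 0, 2], 0],
  [[0, 0, 0], [0, 0, 0], 0],
])

```text
t: 22.05
position: [0.5538, -0.1475, 0.1476]
tcp_rot: [0.001, 0.992, 0.128, -0.0]
force: [-0.6, 0.0, 6.2]
finger_gap: 0.0135
```

Call:
arm_command([
  [[0, 0, 0], [0, 0, 2], 0],
  [[0, 0, 0], [0, 0, 3], 0],
  [[0, 0, 0], [0, 0, 3], 0],
  [[0, 0, 0], [0, 0, 2], 0],
  [[0, 0, 0], [0, 0, 0], 0],
])

```text
t: 22.47
position: [0.5533, -0.1472, 0.1466]
tcp_rot: [0.0, 0.999, 0.042, -0.001]
force: [-1.4, -0.2, 2.0]
finger_gap: 0.0134
```

The force has fallen and the tool has sunk, which suggests the blade is finding the slot. I'll press down gently to test.

Call:
arm_command([
  [[0, 0, 0.0007], [0, 0, 0], 0],
  [[0, 0, 0.0007], [0, 0, 0], 0],
  [[0, 0, 0.0006], [0, 0, 0], 0],
  [[0, 0, 0], [0, 0, 0], 0],
  [[0, 0, 0], [0, 0, 0], 0],
])

```text
t: 22.88
position: [0.554, -0.1475, 0.146]
tcp_rot: [0.001, 0.999, 0.043, 0.0]
force: [-2.4, 0.0, 9.9]
finger_gap: 0.0138
```

Run:
```python
from h import *
st=env.get_state(); c=cam('wrist',st); print(st['position'],st['force'],st['torque'],st['finger_gap'])
im=env.get_image('wrist')[:,:,::-1]; cv2.imwrite('pics/w14.png',im)
```

```text
[ 0.55396425 -0.14749271  0.14604457] [-2.37297343e+00  3.25952917e-03  9.93594615e+00] [ 0.02210695  0.48747012 -0.0577666 ] 0.013761114766781168
```

View pics/w14.png

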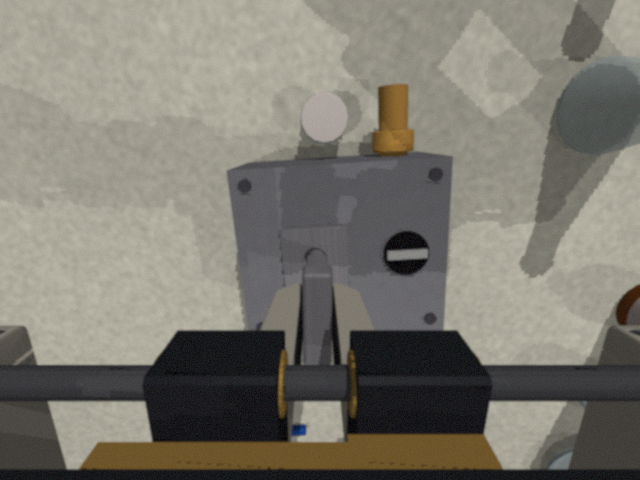

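Call:
arm_command([
  [[0, 0, 0], [0, 0, 2], 0],
  [[0, 0, 0], [0, 0, 2], 0],
  [[0, 0, 0], [0, 0, 2], 0],
  [[0, 0, 0], [0, 0, 0], 0],
])

```text
t: 23.27
position: [0.5538, -0.1474, 0.1458]
tcp_rot: [0.0, 1.0, -0.01, 0.0]
force: [-1.5, -0.5, 7.9]
finger_gap: 0.0134
```

Call:
arm_command([
  [[0, 0, 0], [0, 0, 2], 0],
  [[0, 0, 0], [0, 0, 2], 0],
  [[0, 0, 0], [0, 0, 2], 0],
  [[0, 0, 0], [0, 0, 0], 0],
])

```text
t: 23.6
position: [0.5532, -0.1471, 0.1447]
tcp_rot: [0.0, 0.998, -0.062, -0.001]
force: [-0.0, -1.4, 1.7]
finger_gap: 0.0138
```

Run:
```python
from h import *
st=env.get_state(); c=cam('wrist',st); print(st['position'],st['force'],st['torque'],st['finger_gap'])
im=env.get_image('wrist')[:,:,::-1]; cv2.imwrite('pics/w15.png',im); crop(im,225,215,220,150,'pics/w15z.png',3.5)
im=env.get_image('side')[:,:,::-1]; cv2.imwrite('pics/s15.png',im); crop(im,280,140,130,110,'pics/s15z.png',6)
```

```text
[ 0.55321222 -0.14708834  0.14466276] [-0.03039519 -1.37788566  1.74052289] [-0.13379069  0.25041529 -0.01747775] 0.013842161695938576
```

View pics/w15z.png

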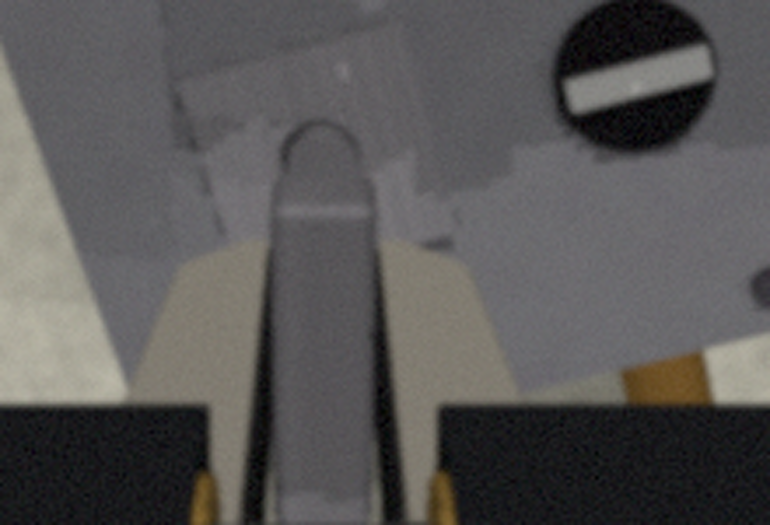

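View pics/s15z.png

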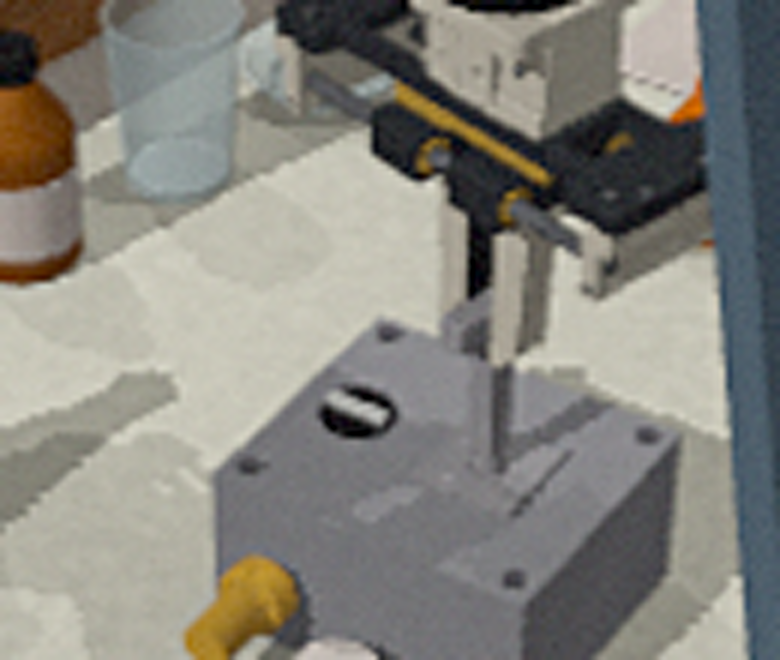

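Call:
arm_command([
  [[0, 0, 0.0007], [0, 0, 0], 0],
  [[0, 0, 0.0007], [0, 0, 0], 0],
  [[0, 0, 0.0006], [0, 0, 0], 0],
  [[0, 0, 0], [0, 0, 0], 0],
  [[0, 0, 0], [0, 0, 0], 0],
])

```text
t: 24.12
position: [0.5536, -0.1471, 0.143]
tcp_rot: [0.0, 0.998, -0.062, -0.0]
force: [-2.7, -1.0, 4.5]
finger_gap: 0.0139
```

Run:
```python
from h import *
st=env.get_state(); print(st['position'],st['force'],st['torque'],st['finger_gap'],st['joints'].round(3)); print(rot(st['tcp_rot']).as_matrix().round(3))
```

```text
[ 0.55359716 -0.14711432  0.14296955] [-2.74544274 -0.97431778  4.54777148] [-0.02570801  0.43530297 -0.05487914] 0.013940317055993927 [-4.540e-01  3.600e-01  1.586e+00 -1.000e-03  1.196e+00 -3.300e-01]
[[ 0.992 -0.124 -0.001]
 [-0.124 -0.992 -0.   ]
 [-0.001  0.    -1.   ]]
```

Run:
```python
from h import *
im=env.get_image('wrist')[:,:,::-1]; cv2.imwrite('pics/w16.png',im)
a=[cv2.imread(f'pics/w{n}.png')[235:345,270:365] for n in (13,14,15,16)]
cv2.imwrite('pics/cmp.png',cv2.resize(np.hstack(a),None,fx=2.1,fy=2.1*2,interpolation=cv2.INTER_CUBIC))
```

```text
(no output)
```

View pics/cmp.png

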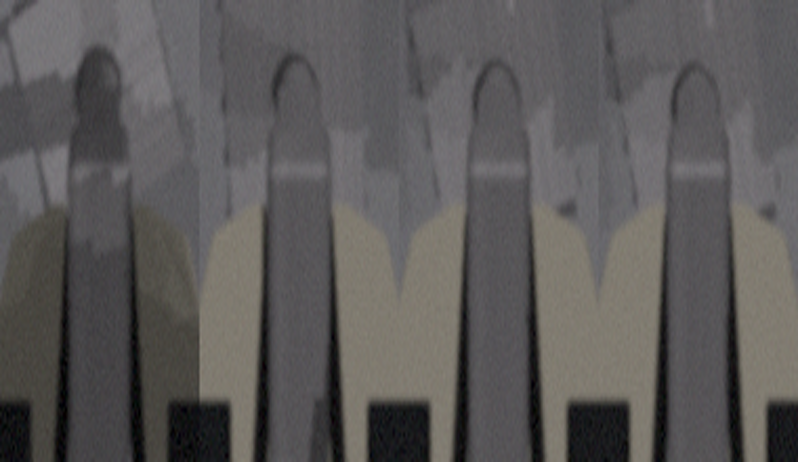

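The key moves down with the fingers: the bar edge stays on the same row, so it isn't slipping. It has sunk about 5 mm. I'll wiggle it gently while pressing.

Call:
arm_command([
  [[0, 0, 0.0005], [0, 0, -2], 0],
  [[0, 0, 0.0005], [0, 0, -2], 0],
  [[0, 0, 0.0005], [0, 0, -2], 0],
  [[0, 0, 0.0005], [0, 0, 0], 0],
  [[0, 0, 0], [0, 0, 0], 0],
])

```text
t: 24.58
position: [0.5547, -0.1476, 0.1425]
tcp_rot: [0.001, 1.0, -0.01, 0.001]
force: [-2.4, -0.9, 12.3]
finger_gap: 0.0138
```

Call:
arm_command([
  [[0, 0, 0], [0, 0, 2], 0],
  [[0, 0, 0], [0, 0, 2], 0],
  [[0, 0, 0], [0, 0, 2], 0],
  [[0, 0, 0], [0, 0, 0], 0],
])

```text
t: 24.92
position: [0.5543, -0.1473, 0.1418]
tcp_rot: [0.0, 0.998, -0.063, 0.001]
force: [-1.0, -0.0, 8.3]
finger_gap: 0.014
```

Call:
arm_command([
  [[0, 0, 0], [0, 0, 2], 0],
  [[0, 0, 0], [0, 0, 2], 0],
  [[0, 0, 0], [0, 0, 2], 0],
  [[0, 0, 0], [0, 0, 0], 0],
])

```text
t: 25.25
position: [0.5537, -0.1471, 0.1406]
tcp_rot: [0.0, 0.993, -0.115, -0.0]
force: [-0.9, 0.2, 2.0]
finger_gap: 0.0136
```

Run:
```python
from h import *
st=env.get_state(); print(st['position'],st['force'],st['torque'])
im=env.get_image('wrist')[:,:,::-1]; cv2.imwrite('pics/w17.png',im)
a=[cv2.imread(f'pics/w{n}.png')[235:345,270:365] for n in (13,14,15,17)]
cv2.imwrite('pics/cmp2.png',cv2.resize(np.hstack(a),None,fx=2.1,fy=2.1*2,interpolation=cv2.INTER_CUBIC))
crop(im,225,180,220,180,'pics/w17z.png',3.2)
im=env.get_image('top')[:,:,::-1]; cv2.imwrite('pics/t17.png',im);crop(im,310,175,120,95,'pics/t17z.png',6)
im=env.get_image('side')[:,:,::-1]; cv2.imwrite('pics/s17.png',im);crop(im,310,180,100,80,'pics/s17z.png',7)
```

```text
[ 0.55371944 -0.14708725  0.1405963 ] [-0.94709922  0.23206792  2.04534773] [-0.17093913  0.19437825 -0.00892537]
```

View pics/w17z.png

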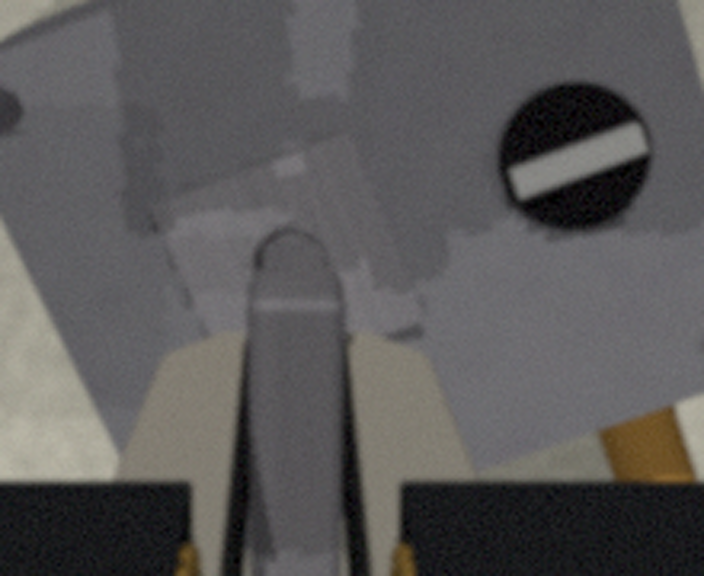

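View pics/t17z.png

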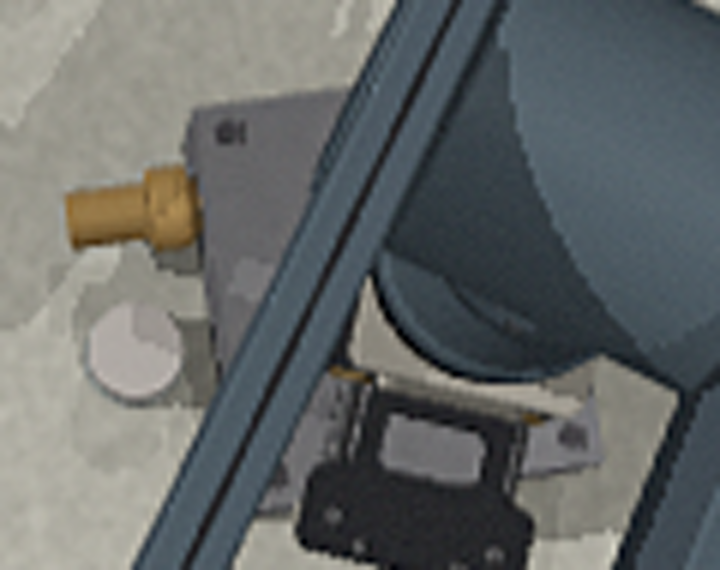

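View pics/s17z.png

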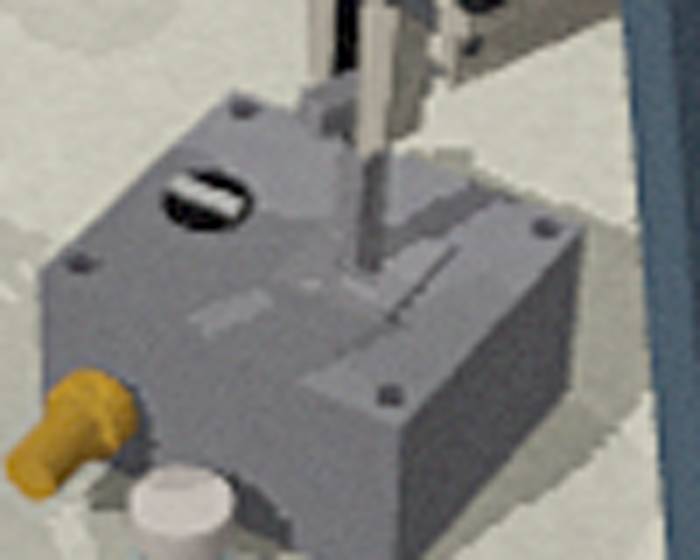

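Run:
```python
from h import *
m=env.camera_model('wrist');T=np.linalg.inv(m['tool_from_camera'])
def pj(p):
    q=T@np.r_[p,1]; return m['fx']*q[0]/q[2]+m['cx'],m['fy']*q[1]/q[2]+m['cy']
for z in (-.032,-.028,-.024,-.020,-.016):
    a=pj([-.007,-.025,z]);b=pj([.007,-.025,z]);lo=pj([0,-.025,z+.014]);far=pj([0,.025,z]); print('top z',z,'edge row',round(a[1],1),'width',round(b[0]-a[0],1),'lower edge row',round(lo[1],1),'far',round(far[1],1))
```

```text
top z -0.032 edge row 279.5 width 33.0 lower edge row 267.6 far 378.4
top z -0.028 edge row 275.9 width 32.2 lower edge row 264.5 far 372.8
top z -0.024 edge row 272.4 width 31.4 lower edge row 261.6 far 367.4
top z -0.02 edge row 269.1 width 30.6 lower edge row 258.8 far 362.3
top z -0.016 edge row 266.0 width 29.9 lower edge row 256.1 far 357.4
```

View pics/cmp2.png

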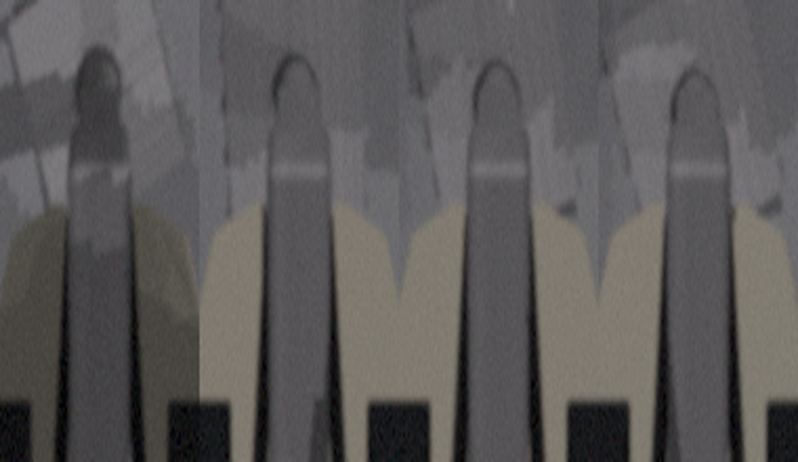

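Run:
```python
from h import *
st=env.get_state(); c=cam('wrist',st)
f=lambda U,V:((U+.5)/3.2-.5+225,(V+.5)/3.2-.5+180)
a=onz(c,*f(514,182),.083);b=onz(c,*f(646,137),.083);d=b-a;print('indicator now',np.degrees(np.arctan2(d[1],d[0])),a,b)
T=cam('top');g=lambda U,V:((U+.5)/6-.5+310,(V+.5)/6-.5+175)
a=onz(T,*g(388,198),.083);b=onz(T,*g(375,125),.083);d=b-a;print('indicator start',np.degrees(np.arctan2(d[1],d[0])))
x=rot(st['tcp_rot']).as_matrix()[:,0]; print('tool x ang',np.degrees(np.arctan2(x[1],x[0])),'bar',np.degrees(np.arctan2(x[1],x[0]))+90)
```

```text
indicator now 6.872668357739879 [ 0.60400473 -0.14003079  0.083     ] [ 0.63263443 -0.13658007  0.083     ]
indicator start 9.99163024694104
tool x ang -13.077556870481969 bar 76.92244312951803
```

The key has really sunk about 8 mm and isn't slipping in the fingers. The indicator has barely turned, so the slot must be near this angle. I'll press the rest of the way with small wiggles.

Call:
arm_command([
  [[0, 0, 0.0007], [0, 0, -1], 0],
  [[0, 0, 0.0007], [0, 0, -1], 0],
  [[0, 0, 0.0006], [0, 0, -1], 0],
  [[0, 0, 0], [0, 0, 1], 0],
  [[0, 0, 0], [0, 0, 1], 0],
  [[0, 0, 0], [0, 0, 0], 0],
])

```text
t: 25.9
position: [0.5538, -0.1471, 0.1391]
tcp_rot: [0.0, 0.994, -0.106, -0.0]
force: [-1.0, -0.1, 4.1]
finger_gap: 0.0139
```

Call:
arm_command([
  [[0, 0, 0.0007], [0, 0, -1], 0],
  [[0, 0, 0.0007], [0, 0, -1], 0],
  [[0, 0, 0.0006], [0, 0, -1], 0],
  [[0, 0, 0], [0, 0, 1], 0],
  [[0, 0, 0], [0, 0, 1], 0],
  [[0, 0, 0], [0, 0, 0], 0],
])

```text
t: 26.4
position: [0.554, -0.1473, 0.1376]
tcp_rot: [0.0, 0.995, -0.097, 0.0]
force: [-1.0, -0.4, 8.2]
finger_gap: 0.0136
```

Call:
arm_command([
  [[0, 0, 0.0005], [0, 0, 1], 0],
  [[0, 0, 0.0005], [0, 0, 1], 0],
  [[0, 0, 0.0005], [0, 0, -1], 0],
  [[0, 0, 0], [0, 0, -1], 0],
  [[0, 0, 0], [0, 0, 0], 0],
])

```text
t: 26.82
position: [0.5542, -0.1474, 0.1366]
tcp_rot: [0.0, 0.995, -0.096, 0.001]
force: [-2.4, 1.4, 10.3]
finger_gap: 0.0138
```

Run:
```python
from h import *
st=env.get_state(); c=cam('wrist',st);print(st['position'],st['force'],st['torque'])
im=env.get_image('wrist')[:,:,::-1]; cv2.imwrite('pics/w18.png',im)
crop(im,225,180,220,180,'pics/w18z.png',3.2)
```

```text
[ 0.55423338 -0.14738059  0.13664856] [-2.38836227  1.39619186 10.28710794] [-0.02751874  0.51200551 -0.0919052 ]
```

View pics/w18z.png

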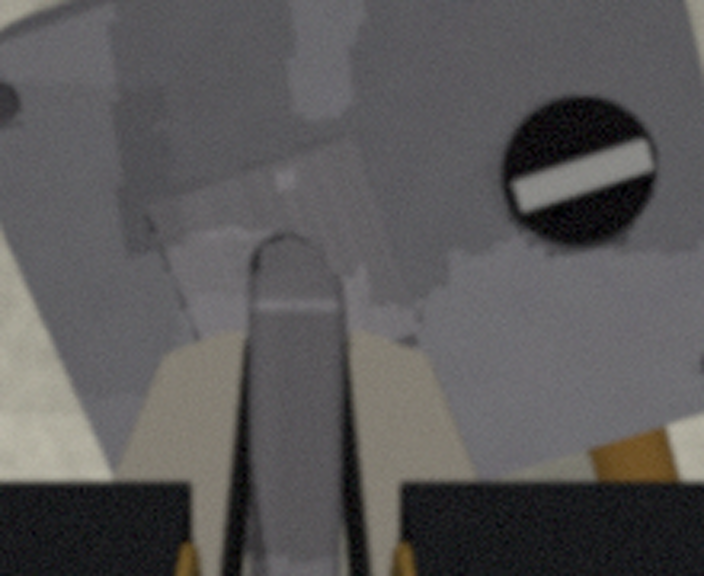

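The key has sunk about 11.5 of the 12 mm and stands firm at 10 N. Now I'll turn it clockwise and check the indicator.

Call:
arm_command([
  [[0, 0, 0], [0, 0, 2], 0],
  [[0, 0, 0], [0, 0, 3], 0],
  [[0, 0, 0], [0, 0, 3], 0],
  [[0, 0, 0], [0, 0, 3], 0],
  [[0, 0, 0], [0, 0, 3], 0],
  [[0, 0, 0], [0, 0, 3], 0],
  [[0, 0, 0], [0, 0, 2], 0],
  [[0, 0, 0], [0, 0, 0], 0],
])

```text
t: 27.53
position: [0.5543, -0.1474, 0.1366]
tcp_rot: [0.0, 0.966, -0.26, 0.001]
force: [-1.9, -0.4, 10.3]
finger_gap: 0.0139
```

Run:
```python
from h import *
st=env.get_state(); c=cam('wrist',st);print(st['position'],st['force'],st['torque'])
x=rot(st['tcp_rot']).as_matrix()[:,0]; print('bar',np.degrees(np.arctan2(x[1],x[0]))+90)
im=env.get_image('wrist')[:,:,::-1]; cv2.imwrite('pics/w19.png',im)
crop(im,225,150,240,190,'pics/w19z.png',3.2)
```

```text
[ 0.55428279 -0.14742966  0.13662847] [-1.91764394 -0.44389796 10.2889059 ] [-0.02530403  0.52419221 -0.01023035]
bar 59.854426456532835
```

View pics/w19z.png

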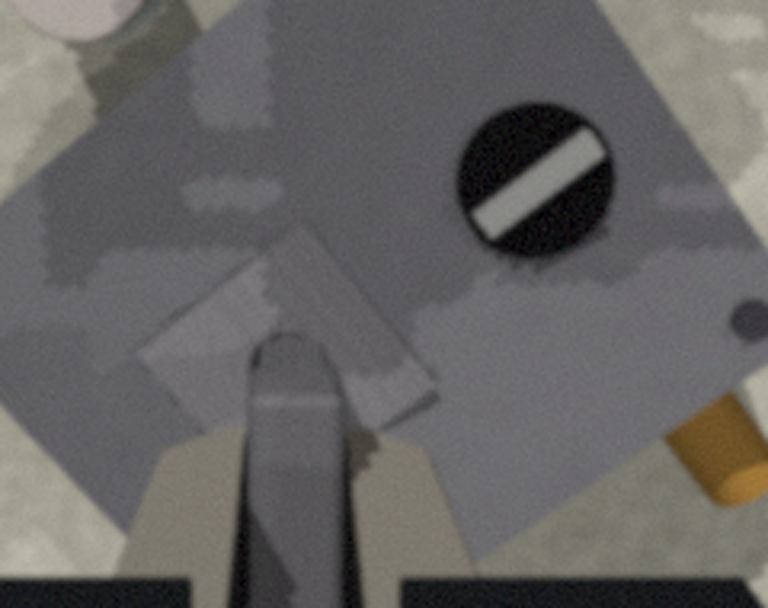

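Run:
```python
from h import *
st=env.get_state(); c=cam('wrist',st)
f=lambda U,V:((U+.5)/3.2-.5+225,(V+.5)/3.2-.5+150)
a=onz(c,*f(482,226),.083);b=onz(c,*f(595,142),.083);d=b-a;print('indicator now',np.degrees(np.arctan2(d[1],d[0])))
# plate edge for box angle: plate left-up edge (140,353)-(300,228)
a=onz(c,*f(140,353),.083);b=onz(c,*f(300,228),.083);d=b-a;print('plate x edge',np.degrees(np.arctan2(d[1],d[0])))
f=lambda U,V:((U+.5)/6-.5+245,(V+.5)/6-.5+195)
```

```text
indicator now 8.346119815346333
plate x edge 8.692697709150222
```

Run:
```python
from h import *
im=env.get_image('side')[:,:,::-1]; cv2.imwrite('pics/s19.png',im);crop(im,310,180,100,80,'pics/s19z.png',7)
a=cv2.imread('pics/s17.png')[185:240,340:390]; b=im[185:240,340:390]; c=cv2.imread('pics/s15.png')[185:240,340:390]
cv2.imwrite('pics/scmp.png',cv2.resize(np.hstack([c,a,b]),None,fx=5,fy=5,interpolation=cv2.INTER_CUBIC))
```

```text
(no output)
```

View pics/scmp.png

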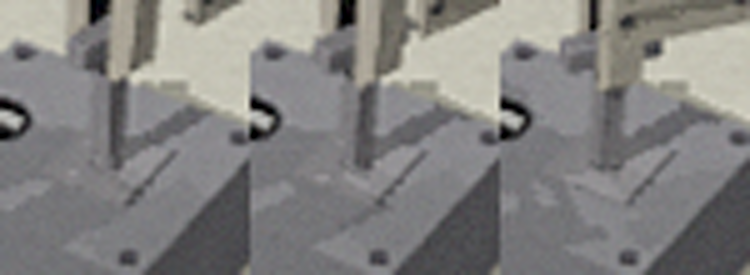

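Run:
```python
from h import *
a=cv2.imread('pics/w13.png');b=cv2.imread('pics/w19.png')
o=np.hstack([x[235:350,280:355] for x in (a,b)])
o=cv2.convertScaleAbs(o,alpha=1.8,beta=-30)
cv2.imwrite('pics/cmp3.png',cv2.resize(o,None,fx=5,fy=5,interpolation=cv2.INTER_CUBIC))
```

```text
(no output)
```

View pics/cmp3.png

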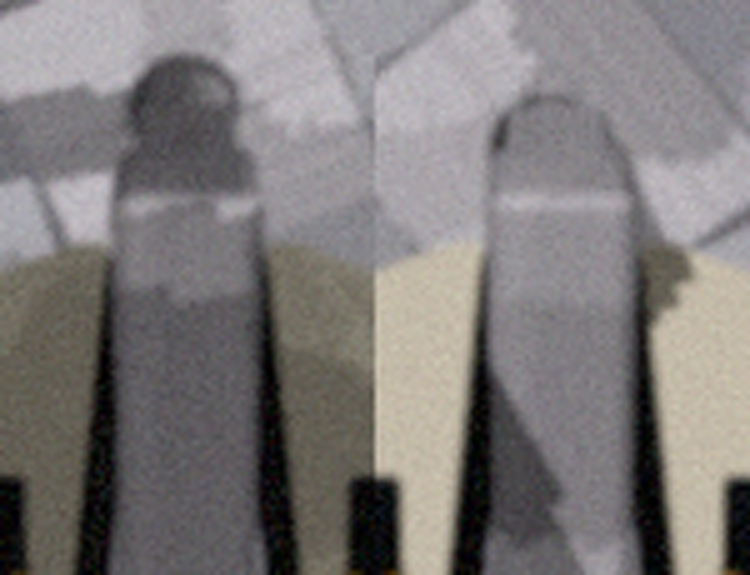

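The indicator reads 8.3° against 8.7° for the box, so the core hasn't turned even though the key sank. The blade may still lie across the slot. I'll keep searching clockwise under light press and watch height and torque.

Call:
arm_command([
  [[0, 0, 0], [0, 0, 2], 0],
  [[0, 0, 0], [0, 0, 3], 0],
  [[0, 0, 0], [0, 0, 3], 0],
  [[0, 0, 0], [0, 0, 2], 0],
  [[0, 0, 0], [0, 0, 0], 0],
])

```text
t: 28.05
position: [0.5541, -0.1472, 0.1366]
tcp_rot: [0.0, 0.939, -0.343, 0.0]
force: [-2.1, -0.3, 10.5]
finger_gap: 0.0136
```

Call:
arm_command([
  [[0, 0, 0], [0, 0, 2], 0],
  [[0, 0, 0], [0, 0, 3], 0],
  [[0, 0, 0], [0, 0, 3], 0],
  [[0, 0, 0], [0, 0, 2], 0],
  [[0, 0, 0], [0, 0, 0], 0],
])

```text
t: 28.47
position: [0.554, -0.1472, 0.1366]
tcp_rot: [0.0, 0.906, -0.424, 0.0]
force: [-1.8, 0.2, 10.8]
finger_gap: 0.0137
```

Run:
```python
from h import *
st=env.get_state(); c=cam('wrist',st);print(st['position'],st['force'],st['torque'])
x=rot(st['tcp_rot']).as_matrix()[:,0]; print('bar',np.degrees(np.arctan2(x[1],x[0]))+90)
im=env.get_image('wrist')[:,:,::-1]; cv2.imwrite('pics/w20.png',im)
crop(im,225,150,240,190,'pics/w20z.png',3.2)
```

```text
[ 0.55404989 -0.14722533  0.13658955] [-1.80476084  0.22243421 10.75683559] [0.06853214 0.62160887 0.08610892]
bar 39.86332806239836
```

View pics/w20z.png

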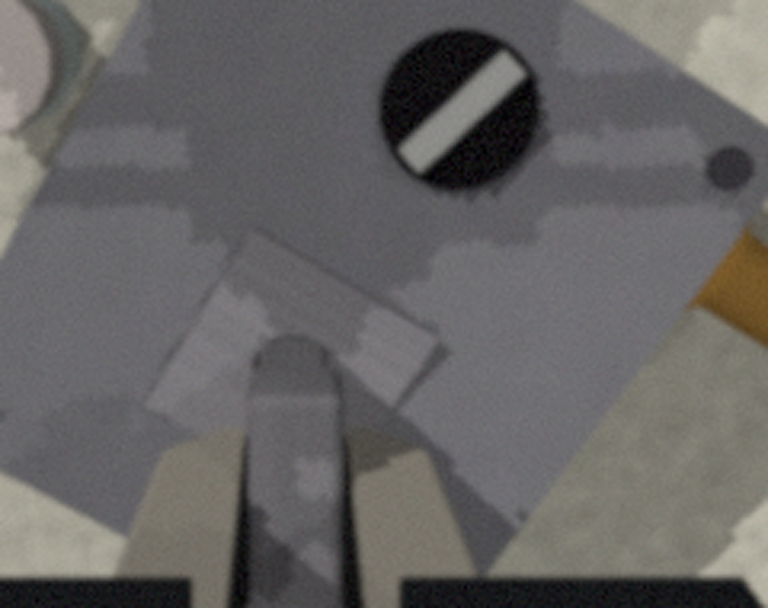

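The indicator has turned about 16° clockwise relative to the box, and 0.09 N m is felt, so the blade is home and the core is turning. I'll continue clockwise.

Call:
arm_command([
  [[0, 0, 0], [0, 0, 2], 0],
  [[0, 0, 0], [0, 0, 3], 0],
  [[0, 0, 0], [0, 0, 4], 0],
  [[0, 0, 0], [0, 0, 4], 0],
  [[0, 0, 0], [0, 0, 4], 0],
  [[0, 0, 0], [0, 0, 4], 0],
  [[0, 0, 0], [0, 0, 3], 0],
  [[0, 0, 0], [0, 0, 2], 0],
  [[0, 0, 0], [0, 0, 0], 0],
])

```text
t: 29.27
position: [0.5542, -0.1474, 0.1366]
tcp_rot: [0.0, 0.787, -0.617, 0.001]
force: [-1.4, 0.0, 10.1]
finger_gap: 0.0136
```

Run:
```python
from h import *
st=env.get_state(); c=cam('wrist',st);print(st['position'],st['force'],st['torque'],st['joints'].round(2))
x=rot(st['tcp_rot']).as_matrix()[:,0]; print('bar',np.degrees(np.arctan2(x[1],x[0]))+90)
im=env.get_image('wrist')[:,:,::-1]; cv2.imwrite('pics/w21.png',im)
crop(im,205,100,240,190,'pics/w21z.png',3.2)
```

```text
[ 0.55422856 -0.14737608  0.13661868] [-1.38148975e+00  6.18626207e-03  1.00973833e+01] [0.02516339 0.5239962  0.09286639] [-0.45  0.37  1.59 -0.    1.18  0.88]
bar 13.860820699018944
```

View pics/w21.png

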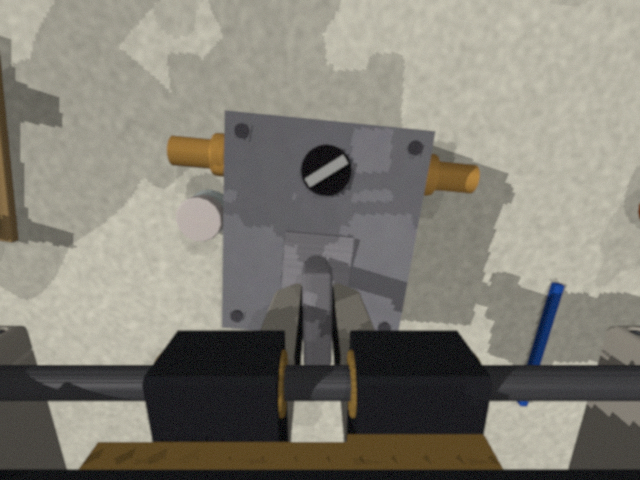

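```bash
cat > ind.py <<'E'
from h import *
def ind(pic,st):
    """angle of white indicator bar via min-area rect of bright pixels on black disc"""
    c=cam('wrist',st); im=cv2.imread(pic); D=np.array([.6188,-.1385,.083]); u,v=proj(c,D).round().astype(int)
    g=cv2.cvtColor(im,cv2.COLOR_BGR2GRAY)
    # disc: dark pixels near prediction
    r=34; sub=g[max(v-r,0):v+r,u-r:u+r]
    dark=(sub<45).astype(np.uint8); cn,_=cv2.findContours(dark,cv2.RETR_EXTERNAL,cv2.CHAIN_APPROX_NONE)
    pts=np.vstack([k for k in cn if cv2.contourArea(k)>40]); hull=cv2.convexHull(pts)
    m=np.zeros_like(sub);cv2.fillConvexPoly(m,hull,1);m=cv2.erode(m,np.ones((3,3)))
    ys,xs=np.nonzero((sub>110)&(m>0)); 
    P=np.array([onz(c,x+u-r,y+max(v-r,0),.083)[:2] for x,y in zip(xs,ys)])
    w,V=np.linalg.eigh(np.cov(P.T)); d=V[:,1]; return np.degrees(np.arctan2(d[1],d[0])),len(P),np.sqrt(w)
if __name__=='__main__':
    import sys
    st=env.get_state(); print(ind(sys.argv[1],st))
E
python3 ind.py pics/w21.png
```

```text
(np.float64(135.48317807609158), 428, array([0.00171881, 0.00805815]))
```

The indicator has turned about 53° (0.92 rad), so it's nearly at the stop. I'll make small further turns and watch the torque.

Call:
arm_command([
  [[0, 0, 0], [0, 0, 2], 0],
  [[0, 0, 0], [0, 0, 2], 0],
  [[0, 0, 0], [0, 0, 1], 0],
  [[0, 0, 0], [0, 0, 0], 0],
])

```text
t: 29.65
position: [0.5542, -0.1474, 0.1366]
tcp_rot: [0.0, 0.76, -0.65, 0.001]
force: [-2.1, -0.3, 11.4]
finger_gap: 0.0135
```

```bash
python3 - <<'E'
from h import *
st=env.get_state(); print(st['position'],st['force'],st['torque'])
x=rot(st['tcp_rot']).as_matrix()[:,0]; print('bar',np.degrees(np.arctan2(x[1],x[0]))+90)
im=env.get_image('wrist')[:,:,::-1]; cv2.imwrite('pics/w22.png',im)
E
python3 ind.py pics/w22.png
```

```text
[ 0.55420591 -0.14740672  0.13659123] [-2.07048355 -0.34542783 11.35603367] [0.02115133 0.56543133 0.03359492]
bar 8.914062869830758
(np.float64(128.32742884015195), 426, array([0.00171539, 0.0080311 ]))
```

Call:
arm_command([
  [[0, 0, 0], [0, 0, 2], 0],
  [[0, 0, 0], [0, 0, 2], 0],
  [[0, 0, 0], [0, 0, 0], 0],
])

```text
t: 29.95
position: [0.5543, -0.1474, 0.1366]
tcp_rot: [0.0, 0.736, -0.676, 0.001]
force: [-1.1, -0.1, 10.6]
finger_gap: 0.0138
```

```bash
python3 - <<'E'
from h import *
st=env.get_state(); print(st['position'],st['force'],st['torque'])
x=rot(st['tcp_rot']).as_matrix()[:,0]; print('bar',np.degrees(np.arctan2(x[1],x[0]))+90)
im=env.get_image('wrist')[:,:,::-1]; cv2.imwrite('pics/w23.png',im)
E
python3 ind.py pics/w23.png
```

```text
[ 0.55425535 -0.14739753  0.13660385] [-1.08915471 -0.08124367 10.56362327] [0.02780067 0.50477636 0.06075419]
bar 4.866294557151392
(np.float64(122.19545155063298), 427, array([0.00171315, 0.00808349]))
```

The indicator moves about 1.5 times the key's turn, so the lock is at about 0.77 rad. I'll continue toward the stop.

Call:
arm_command([
  [[0, 0, 0], [0, 0, 2], 0],
  [[0, 0, 0], [0, 0, 3], 0],
  [[0, 0, 0], [0, 0, 3], 0],
  [[0, 0, 0], [0, 0, 2], 0],
  [[0, 0, 0], [0, 0, 2], 0],
  [[0, 0, 0], [0, 0, 0], 0],
])

```text
t: 30.5
position: [0.5543, -0.1475, 0.1366]
tcp_rot: [-0.0, -0.662, 0.75, -0.001]
force: [-1.6, -0.4, 10.3]
finger_gap: 0.0139
```

```bash
python3 - <<'E'
from h import *
st=env.get_state(); print(st['position'],st['force'],st['torque'])
x=rot(st['tcp_rot']).as_matrix()[:,0]; print('bar',np.degrees(np.arctan2(x[1],x[0]))+90)
im=env.get_image('wrist')[:,:,::-1]; cv2.imwrite('pics/w24.png',im)
E
python3 ind.py pics/w24.png
```

```text
[ 0.55425249 -0.14748939  0.13658387] [-1.59866771 -0.42747649 10.25592943] [-0.03543235  0.56855763  0.13341773]
bar -7.134871184842851
(np.float64(104.56776707437756), 426, array([0.00173976, 0.00804207]))
```

Call:
arm_command([
  [[0, 0, 0], [0, 0, 1.5], 0],
  [[0, 0, 0], [0, 0, 1.5], 0],
  [[0, 0, 0], [0, 0, 1], 0],
  [[0, 0, 0], [0, 0, 0], 0],
])

```text
t: 30.88
position: [0.5542, -0.1475, 0.1366]
tcp_rot: [-0.0, -0.636, 0.772, -0.001]
force: [-1.5, 0.6, 10.2]
finger_gap: 0.0141
```

```bash
python3 - <<'E'
from h import *
st=env.get_state(); print(st['position'],st['force'],st['torque'])
x=rot(st['tcp_rot']).as_matrix()[:,0]; print('bar',np.degrees(np.arctan2(x[1],x[0]))+90)
im=env.get_image('wrist')[:,:,::-1]; cv2.imwrite('pics/w25.png',im)
E
python3 ind.py pics/w25.png
```

```text
[ 0.55420731 -0.14752668  0.13659684] [-1.47466915  0.64825484 10.19395182] [-0.08814821  0.5168166   0.02098133]
bar -11.082537261782889
(np.float64(98.57266803311857), 419, array([0.00172251, 0.00802611]))
```

View pics/w25.png

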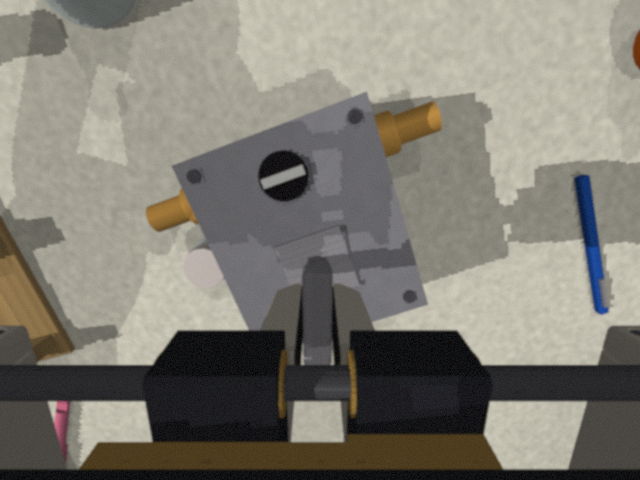

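The indicator has turned 90° and is now at right angles to where it started, which points to the stop. I'll make one small extra turn to feel for it.

Call:
arm_command([
  [[0, 0, 0], [0, 0, 1], 0],
  [[0, 0, 0], [0, 0, 1], 0],
  [[0, 0, 0], [0, 0, 0], 0],
])

```text
t: 31.18
position: [0.5542, -0.1475, 0.1366]
tcp_rot: [-0.0, -0.622, 0.783, -0.001]
force: [-1.9, -0.6, 10.7]
finger_gap: 0.0136
```

```bash
python3 - <<'E'
from h import *
st=env.get_state(); print(st['position'],st['force'],st['torque'])
x=rot(st['tcp_rot']).as_matrix()[:,0]; print('bar',np.degrees(np.arctan2(x[1],x[0]))+90)
im=env.get_image('wrist')[:,:,::-1]; cv2.imwrite('pics/w26.png',im)
E
python3 ind.py pics/w26.png
```

```text
[ 0.55424449 -0.14749759  0.13660438] [-1.94014359 -0.60357479 10.69878565] [-0.01542252  0.52441827  0.07940658]
bar -13.0714875627135
(np.float64(98.31921928388363), 419, array([0.00171844, 0.00807738]))
```

The indicator stays at 98.3°, so the lock is at its stop. I'll unload, release and lift away.

Call:
arm_command([
  [[0, 0, -0.0007], [0, 0, -1], 0],
  [[0, 0, -0.0005], [0, 0, -0.5], 0],
  [[0, 0, 0], [0, 0, 0], 0],
  [[0, 0, 0], [0, 0, 0], 0.02],
  [[0, 0, 0], [0, 0, 0], 0.03],
  [[0, 0, 0], [0, 0, 0], 0.05],
  [[0, 0, 0], [0, 0, 0], 0.06],
  [[0, 0, 0], [0, 0, 0], 0.06],
  [[0, 0, 0], [0, 0, 0], 0.06],
])

```text
t: 31.98
position: [0.5535, -0.1469, 0.1362]
tcp_rot: [-0.0, -0.632, 0.775, 0.0]
force: [-0.6, -0.6, 0.2]
finger_gap: 0.0489
```

Call:
arm_command([
  [[0, 0, -0.004], [0, 0, 0], 0.06],
  [[0, 0, -0.01], [0, 0, 0], 0.06],
  [[0, 0, -0.015], [0, 0, 0], 0.06],
  [[0, 0, -0.02], [0, 0, 0], 0.06],
  [[0, 0, -0.02], [0, 0, 0], 0.06],
  [[0, 0, -0.02], [0, 0, 0], 0.06],
  [[0, 0, -0.02], [0, 0, 0], 0.06],
  [[0, 0, -0.01], [0, 0, 0], 0.06],
  [[0, 0, -0.005], [0, 0, 0], 0.06],
  [[0, 0, 0], [0, 0, 0], 0.06],
  [[0, 0, 0], [0, 0, 0], 0.06],
  [[0, 0, 0], [0, 0, 0], 0.06],
])

```text
t: 32.98
position: [0.5531, -0.1468, 0.2592]
tcp_rot: [-0.001, -0.632, 0.775, 0.001]
force: [-0.1, -0.6, -0.2]
finger_gap: 0.0603
```

```bash
python3 - <<'E'
from h import *
st=env.get_state(); c=cam('wrist',st); print(st['position'],st['force'],st['torque'],st['finger_gap'],st['dq'].round(3))
im=env.get_image('wrist')[:,:,::-1]; cv2.imwrite('pics/w27.png',im)
print(proj(c,[.5542,-.147,.160]),proj(c,[.5542,-.147,.083]))
im=env.get_image('side')[:,:,::-1]; cv2.imwrite('pics/s27.png',im);crop(im,300,150,110,100,'pics/s27z.png',6)
E
python3 ind.py pics/w27.png
```

```text
[ 0.55309153 -0.14678088  0.25916141] [-0.10378663 -0.61981379 -0.1941405 ] [ 0.03093585  0.01905023 -0.01357976] 0.06030976903119251 [-0.002  0.005  0.003  0.001  0.003  0.   ]
[316.93383801 243.39772135] [316.96029868 221.00281612]
(np.float64(98.8340676743465), 148, array([0.00148586, 0.00779988]))
```

View pics/w27.png

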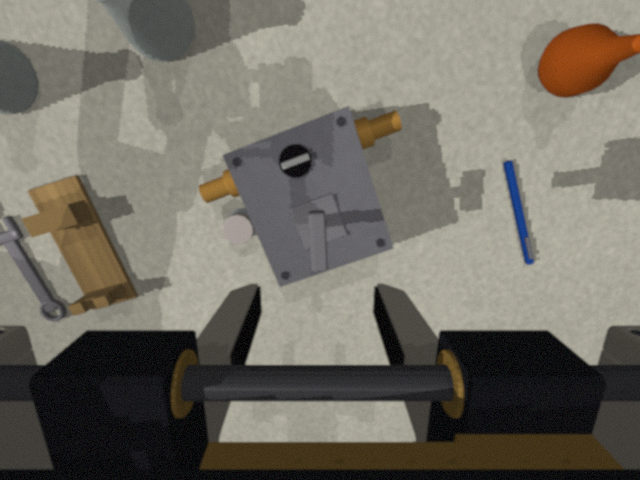

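View pics/s27z.png

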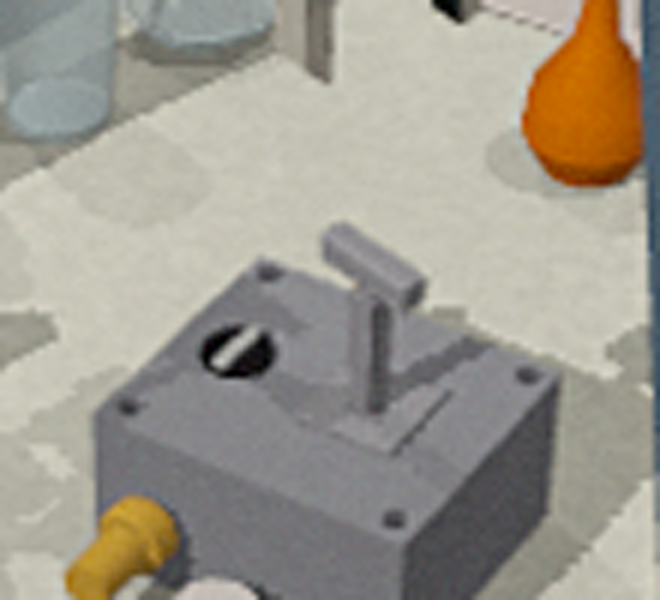

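The key stands upright and home: its square shank reaches the plate in the side view, and the bar at (317,240) matches the home prediction of (317,243). The indicator is still fully turned, nothing touches the key and the other things look unmoved. I'll hand in.

```bash
python3 -c "
from rig import env
env.close_job(); print('closed', env.get_state()['t'])"
```

```text
the job is handed in; nothing more can be done
the job is handed in; nothing more can be done
```

The isolator is open: the lock was turned clockwise to its stop and the key is left standing home in it. I handed the job in about 33 s into the 70 s; no verdict is reported.

**What I did:** I lifted the key off its rest by the shank, stood it upright in the keyhole and let it go. I then took it by its crossbar from above, pressed with about 10 N and turned clockwise until it sank about 12 mm. I kept turning until it stopped, then released it and backed off.

**Last checks:**
- **Lock:** the indicator bar turned about 90° and did not move on a further 2° of key turn. It seems to move about 1.5 times the key's turn, so this means the full 1.05 rad.
- **Key:** it stands upright, with its square shank down at the plate. The crossbar is within about 3 pixels of where it should be when home.
- **Forces:** wrist force readings stayed at or below about 12 N.
- **Bench:** the other things in view in the last pictures look unmoved. I did not measure them, and the dropper and flask3 were not in the last views I looked at.

**What disagreed:** the key sank gradually over about 30° of turning while the indicator stayed still. I suspected it was not in the slot until the indicator began to follow the key. I do not have a clear explanation for that.

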